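# Hook the project tray out of the gap and dock it

### The arm

A 6-joint arm with a two-finger parallel gripper is mounted at the origin on the work surface. World frame = base frame: x ahead of the robot, y to its left, z up, the work surface at z = 0. Lengths are in m, angles in rad, forces in N, time in s.
With the tool pointing down it reaches from about 0.35 to 0.775 m from the base axis. Payload 5.5 kg.
Tool frame: the origin (TCP) lies at the very end of the fingers, on their centre line; the grasp point (between the pads) lies 19 mm behind it; z points along the fingers, y is the direction in which the jaws open and shut (so a half turn about z gives the same grasp; the last joint's range is limited). The gripper opens to 85 mm and grips with 20 to 120 N. Pads are 22 mm wide; open, the fingers measure 114 mm over their backs; the gripper's body (76 mm by 85 mm) begins 54 mm behind the grasp point. The pads swing forward as they close: fully open they stand 13 mm farther back than shut.
Start: joints at [-1.409, 0.313, 0.046, 1.304, 0, 1.431], TCP at [0.171, -0.549, 0.204] pointing down, gripper open.
Joint ranges: [-2.76, 2.76], [-0.86, 1.69], [-1.03, 1.26], [-2.2, 2.34], [-1.47, 1.5], [-3.14, 3.14]. Speed limits (rad/s): [2.57, 2.57, 3.14, 3.14, 3.14, 3.14].

### API

Orientations are given as a unit quaternion [w, x, y, z].
In Python, from workcell import get_state, read_camera, hand_in, find_in, silhouettes gives the robot as it stands. The module is installed in compiled form; this text tells all that it offers.
- The arm moves only by the tool send_rows, never from a script. Its argument "deltas" is a list that holds one entry, the list of rows, each a list of 6 numbers: the shift along the world's x, y, z in cm, then the turn, a rotation vector about the world's x, y, z in degrees. In form: [[[dx, dy, dz, wx, wy, wz], ...]]. A call has 1 to 12 rows; each row is the pose to reach, as a shift and turn from the pose commanded when the call began; what a row does not reach only later rows make up. A row lasts 1/10 s, in which the tool goes at most 50 mm and 8.59 degrees, less where a joint would pass 70% of its speed; a pose out of reach is approached as far as the arm can. A call with a gripper value outside its range is refused whole. "jaw" is the opening, from -1 (shut) to 1 (fully open), so that 0 is half open, set as the call begins (left out, the last holds). The fingers move at their own pace and stop on an object; "force" is the grip in N (left out, the last holds). Time passes only in rows, so rows that repeat a pose let the fingers close. It gives the time, the measured TCP pose, the force and the opening at its end, in the units of the state.
- get_state(): the state, without advancing time (a new reading comes with each control period).
- read_camera(name): name is "scene" or "side" or "wrist"; returns a dict with "img" (384x512x3 uint8, red, green, blue), "z_map" (384x512 float32, m along the optical axis (not along the pixel's ray), 0 where there is no reading), "vfov" (degrees; the focal length in pixels is half the picture's height over the tangent of half this angle, whatever the lens; pixels are square), "cx", "cy" (the principal point, pixels), "R" (3x3) and "t" (3): a world point X has camera coordinates R X + t; the wrist camera has in their place "hand_eye" (4x4, takes a point from camera to tool coordinates, whose origin is the TCP and whose axes are the flange's). Camera axes: x right, y down, z forward; pixel columns grow to the right and rows downward; lengths in m; the calibration is good to about 2 mm. The wrist camera is an equidistant fisheye: a pixel r from the principal point sees the ray r / f radians off the axis. A picture is of the moment at which its call begins: read the wrist's pose just before it.
- hand_in(): hands the job in, once; it reports no verdict.
Trained networks look in a picture, given as the dict that the camera call returned (one of the last four; its "shot" number tells which), for a name from the list of things; names that differ only in an ending like _2 or _b are one class to them, and where a whole thing is asked for, a point or a joint stands for the part that bears it (a point fixed in the world has none). Each returns a list of dicts, best first, with "conf" (0 to 1); they miss things now and then, are a little off and sometimes report something else, mostly with a low value. They report only what shows in the picture. A call takes as long as a camera call. They do not tell look-alikes from the thing itself.
- find_in(picture, thing): "box" ([centre column, centre row, width, height] in pixels, round what is visible of it).
- silhouettes(picture, thing): "mask" (384x512 bool, what is visible of it) and "box" ([centre column, centre row, width, height] in pixels, round what is visible of it).
The state is a dict: "clock": time; "joint_pos": joint angles; "qvel": joint speeds; "tau": joint torques, N m; "tcp_pos": TCP position; "orientation": TCP orientation; "wrist_force": force on the tool from outside, world axes, zero at the start; "ft_torque": the same for the moment, N m; "finger_gap": finger opening in m.
Only numpy, scipy, OpenCV 4.12 (cv2) and the standard library are available. Lean on these libraries where they do the work, as an engineer would, in place of code of your own. Each camera call takes 0.05 s, during which the arm holds its last target.

### The job

The grey project tray has slipped back into the gap between the power supply and the soldering station: take the wooden-handled pull hook from its mat, put its point down into the tray's wire loop and draw the tray out until its front presses the dock's sliding jaw fully home, then hold a pull of about 14 N there for a moment, never letting the force on the tray or jaw go above 22 N. Then unhook, lay the pull hook back on its mat as it lay, upright on its flat underside and wholly within the mat's edges, and let go of it. Move the tray only with the hook and the jaw only with the tray, touching neither with the gripper or arm, and leave the other loose things where they are.

Things in the scene. Friction and masses are not known exactly. Their poses are not given: they have to be found in the camera images.
- hook_grip (a point): Centre of the pull hook's handle, the place to grasp. The tool: a light wood block handle 90 long (x), 30 wide (y), 48 high (z), its flat underside 24 below this point, lying on the mat; from its front (+x) a 6 mm round steel rod runs forward 35 above the underside and ends in a right-angle bend straight down. Its mass is 0.16 kg, the most of it in the handle. x runs from handle to hook, z is up.
- hook_tip (a point): The lowest point of the hook: the end of the down-turned 6 mm rod, level with the underside of the handle, 160 ahead (+x) of hook_grip and 24 below it. The down-turned part is 35 high including the rod, 29 clear under the rod.
- pullhook: The pull hook as a whole; origin in the middle of the handle's underside, x towards the hook, z up.
- mat: Thin black rubber mat, 280 (x) by 140 (y) by 3 thick, fixed; origin at the centre of its underside. The pull hook lies on it with its length along the mat's x. It lies left or right of the dock; a white organiser lies on the other side.
- tray: Loose grey open plastic tray, 110 (x) by 100 (y) by 50 high, walls 4, a green circuit board fixed inside, about 0.3 kg; slides on the desk with about 1 to 4 N friction. Origin at the centre of its underside; -x is the front with the loop.
- tray_loop (a point): Centre of the opening of the steel wire loop that stands out level from the middle of the tray's front, 36 above the tray's underside. The opening is 25 (x) by 28 (y) clear; the wire is 6 mm thick; the loop stands out 31 from the front face, so this point is 12.5 ahead of (at -x of) the front face, and the inside of the far bar that the hook pulls on is 12.5 further towards -x. Axes as the tray's.
- tray_front (a point): Point on the outer front face of the tray, midway across, 34 above its underside. Axes as the tray's. At the start the tray stands, up to 0.05 rad askew, between a grey power supply on the left (130 high) and a black soldering station on the right (95 high), both fixed, about 136 apart: too narrow for a gripper. This point is 39 to 96 beyond the jaw, in the direction of the jaw's x.
- jaw_face (a point): Midpoint of the contact face of the dock's black U-shaped sliding jaw, 34 above the desk; +x towards the tray. Two uprights, each 24 wide, 20 thick, stand 46 left and right of this point, from 13 to 55 above the desk; the tray's front bears on both. The gap between them is 68 wide, free for loop and rod; under it a cross bar from 13 to 17 above the desk, over which the hook's point must pass.
- jaw: The jaw. It slides towards the robot (its -x) on a fixed aluminium track, 130 wide, 12 high, about 90 long, with a rubber strip 20 high across its near end. It is stiff to slide (about 4 N), stays where left, and is home when it meets a hidden springy buffer (about 10 N per mm): 12 to 34 on from where it starts, only to be felt. Origin on the desk, 34 at -x of jaw_face, same axes.
- spool: Bystander: small metal reel, 52 across, 38 high, standing left of the dock. Origin at its underside.
- jar: Bystander: small glass jar with black cap, 40 across, 48 high, right of the dock. Origin at its underside.
- bottle: Bystander: small white bottle, 36 across, 85 high, beyond the right-hand mat or organiser. Origin at its underside.
- wrench: Bystander: flat steel wrench, 180 long, lying on the left. Origin at its underside.
- driver: Bystander: screwdriver, 200 long, lying on the right. Origin at its underside.
- mug: Bystander: white mug, 76 across, 90 high, far left. Origin at its underside.
- meter: Bystander: black hand-held meter, 150 by 75 by 34, far right. Origin at its underside.
Things that resemble listed ones, but are neither listed nor needed, are in the scene too. Leave any blue or purple look-alike of the part that bears jaw_face alone.

How it is judged:
By the outcome, as a careful person would: the job done as asked, in the order asked, and still so for the second after the job is handed in, with the robot touching nothing.
It also fails if it takes over 64 s, if anything falls off the work surface, if the arm or the gripper's body presses on something with over 40 N, if the wrist force passes 120 N, or if a joint passes its speed limit or range.

## Working session

There is one attempt and no reset: what is moved stays moved. The work goes in short steps, Python scripts to look and compute and a tool call to move; the robot and the scene stay as the last step left them, time stands still between calls to the robot, and variables do not carry over. Pictures are saved under pics/ and viewed, and the job is handed in when it is done.

Besides the shell and the picture viewer there is one more tool, called after "Call:" as name(argument=value, ...), one argument or row to a line, values as JSON. send_rows: Moves the arm, as the interface text tells. Its arguments: {"type":"object","properties":{"deltas":{"type":"array","items":{"type":"array","items":{"type":"array","items":{"type":"number"}}}},"jaw":{"type":"number"},"force":{"type":"number"}},"required":["deltas"]}

```bash
mkdir -p pics; ls; cat > h.py <<'E'
import numpy as np, cv2, pickle
from workcell import *
def save(n,p,crop=None,scale=1):
    im=p["img"][:,:,::-1]
    if crop: a,b,c,d=crop; im=im[b:d,a:c]
    im=cv2.resize(im,None,fx=scale,fy=scale,interpolation=cv2.INTER_CUBIC)
    cv2.imwrite("pics/"+n,im)
def foc(p): return p["img"].shape[0]/2/np.tan(np.radians(p["vfov"])/2)
def cloud(p):
    f=foc(p); z=p["z_map"]; v,u=np.mgrid[:z.shape[0],:z.shape[1]]
    c=np.stack([(u-p["cx"])/f*z,(v-p["cy"])/f*z,z],-1)
    w=(c-np.array(p["t"]))@np.array(p["R"])
    w[z<=0]=np.nan
    return w
E
python3 - <<'E'
from h import *
s=get_state(); print(s)
for n in("scene","side"):
    p=read_camera(n); save(n+"0.png",p,scale=1.5); print(n,p["vfov"],p["cx"],p["cy"],p["R"],p["t"]); pickle.dump(p,open(n+"0.pkl","wb"))
    for t in ["pullhook","mat","tray","tray_loop","jaw","hook_tip","hook_grip","spool","jar"]:
        try: print(t,[(np.round(d["box"]).tolist(),round(d["conf"],2)) for d in find_in(p,t)[:3]])
        except Exception as e: print(t,e)
E
```

```text
pics
{'clock': 0.0, 'joint_pos': array([-1.40863429e+00,  3.13988694e-01,  4.49584579e-02,  1.30360794e+00,
        4.47249873e-06,  1.43117679e+00]), 'qvel': array([-0.00108787, -0.00107631, -0.00240705, -0.00090299, -0.00027785,
        0.00090093]), 'tau': array([-3.06259069e-03, -4.80624604e+01,  2.98534226e+01,  1.94665196e-02,
       -2.65806166e-04, -1.05418820e-05]), 'tcp_pos': array([ 0.1707905, -0.5484492,  0.2035072]), 'orientation': array([-9.20893339e-04,  9.88637150e-01,  1.50318789e-01, -8.14366961e-06]), 'wrist_force': array([-0.10811316, -1.06637901,  0.1494891 ]), 'ft_torque': array([0.05657332, 0.00255653, 0.01959914]), 'finger_gap': 0.08543812918967357}
scene 49.35140562481869 254.86293692396194 191.28506905684387 [[-0.77221319  0.63532511 -0.00698437]
 [ 0.43813249  0.52450775 -0.73002161]
 [-0.4601377  -0.5667924  -0.68338838]] [ 0.41763706 -0.17418727  1.43196571]
pullhook [([340.0, 266.0, 69.0, 49.0], 0.97), ([410.0, 303.0, 34.0, 60.0], 0.55)]
mat [([338.0, 267.0, 117.0, 83.0], 0.66)]
tray [([186.0, 242.0, 55.0, 40.0], 0.92)]
tray_loop [([184.0, 243.0, 53.0, 4
[... 497 characters left out ...]
789e-01  6.80379573e-01 -6.59756096e-01]
 [ 2.79626679e-01 -5.97567734e-01 -7.51479689e-01]] [0.47471741 0.19481381 1.34771233]
pullhook [([213.0, 260.0, 64.0, 38.0], 0.56)]
mat [([223.0, 260.0, 109.0, 75.0], 0.74)]
tray [([192.0, 164.0, 40.0, 32.0], 0.81), ([244.0, 114.0, 8.0, 15.0], 0.6), ([223.0, 262.0, 108.0, 75.0], 0.21)]
tray_loop [([192.0, 164.0, 44.0, 32.0], 0.73)]
jaw [([224.0, 176.0, 23.0, 27.0], 0.84), ([290.0, 301.0, 17.0, 48.0], 0.62)]
hook_tip [([229.0, 264.0, 33.0, 29.0], 0.72), ([244.0, 114.0, 10.0, 21.0], 0.29)]
hook_grip [([215.0, 259.0, 65.0, 37.0], 0.76)]
spool [([216.0, 201.0, 18.0, 24.0], 0.84), ([221.0, 263.0, 50.0, 36.0], 0.4)]
jar [([238.0, 156.0, 17.0, 12.0], 0.52)]
```

View pics/scene0.png

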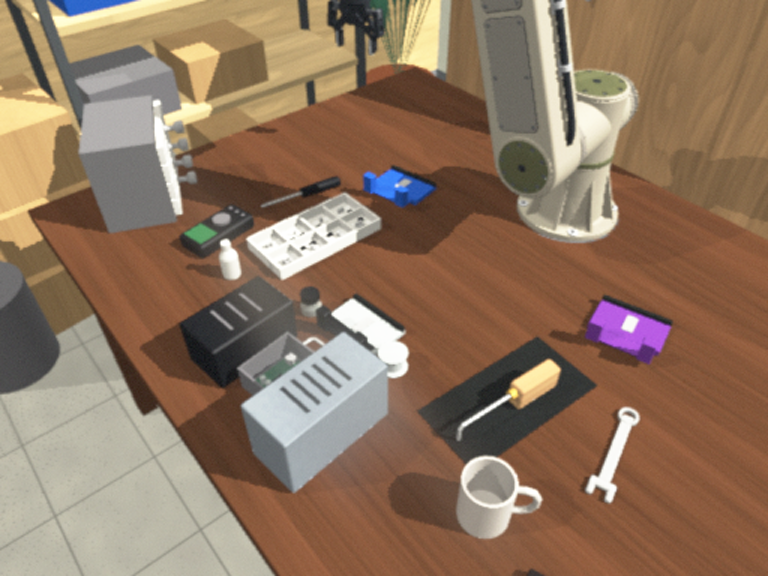

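View pics/side0.png

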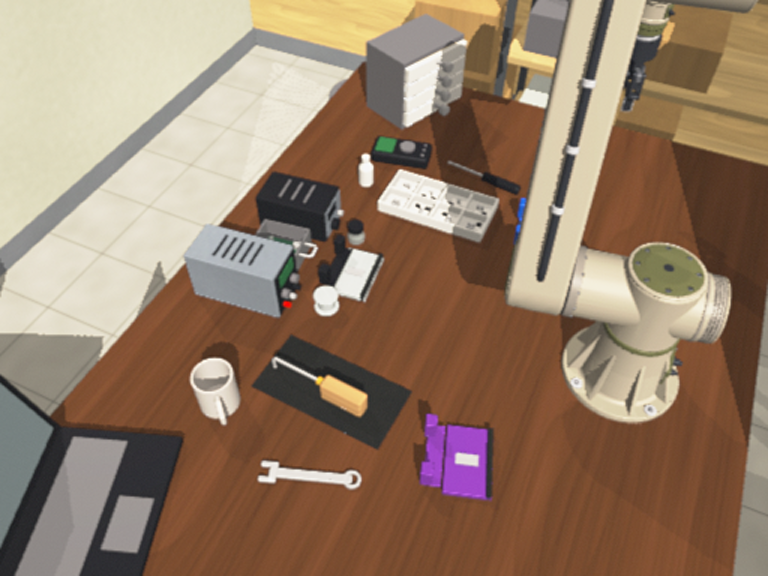

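The scene view shows the pull hook on the black mat (its handle near scene px (357,256), its tip near (306,290)). The real dock has a white top plate and a black jaw near (230,218). Blue (267,125) and purple (420,220) are look-alike docks. The tray (186,242) sits between the light-grey power supply and the black station. The grey drawer cabinet on the far right could also be confused with something.

```bash
python3 - <<'E'
from h import *
for n in("scene","side"):
    p=pickle.load(open(n+"0.pkl","rb")); w=cloud(p); im=p["img"].astype(int)
    hsv=cv2.cvtColor(p["img"],cv2.COLOR_RGB2HSV)
    # table height check
    m=(hsv[...,0]<12)&(hsv[...,1]>120)
    print(n,"table z",np.nanmedian(w[...,2][m]))
    np.set_printoptions(precision=4,suppress=True)
    reg=(w[...,0]>0.2)&(w[...,0]<0.8)&(abs(w[...,1])<0.6)&(w[...,2]<0.2)
    h=(hsv[...,0]>10)&(hsv[...,0]<25)&(hsv[...,1]>80)&(hsv[...,2]>130)&(w[...,2]>0.02)&reg
    k,l,st,ce=cv2.connectedComponentsWithStats(h.astype(np.uint8))
    for i in range(1,k):
        if st[i,4]>60:
            q=w[l==i]; print("wood",st[i],np.nanmedian(q,0),np.nanmin(q,0),np.nanmax(q,0))
            t=q[q[:,2]>np.nanpercentile(q[:,2],98)-0.006]; r=cv2.minAreaRect((t[:,:2]*1000).astype(np.float32)); print("top rect",r,np.median(t[:,2]))
    # mat: dark pixels at low z
    h=(hsv[...,2]<70)&(w[...,2]<0.012)&(w[...,2]>-0.01)&reg
    h=cv2.morphologyEx(h.astype(np.uint8),cv2.MORPH_OPEN,np.ones((3,3)))
    k,l,st,ce=cv2.connectedComponentsWithStats(h)
    for i in range(1,k):
        if st[i,4]>1000:
            q=w[l==i]; print("mat",st[i],np.nanmedian(q,0)); print(cv2.minAreaRect((q[:,:2]*1000).astype(np.float32)))
    save(n+"_c.png",p,(110,170,310,300) if n=="scene" else (110,100,280,230),4)
E
```

```text
scene table z 0.0009518667006788574
wood [338 240  35  30 494] [0.4681 0.3004 0.0492] [0.4153 0.2744 0.0201] [0.5172 0.3105 0.0554]
top rect ((459.89013671875, 293.2039489746094), (28.4246883392334, 88.89471435546875), 84.86238098144531) 0.05113234164256099
mat [ 285  226  111   79 3695] [0.5145 0.279  0.0037]
((494.4085388183594, 274.65966796875), (140.17002868652344, 283.51971435546875), 85.94676971435547)
side table z -8.073889739888064e-06
wood [211 250  34  25 457] [0.457  0.3    0.0489] [0.4127 0.2748 0.0201] [0.5191 0.3129 0.0591]
top rect ((462.3117980957031, 294.46417236328125), (30.426000595092773, 97.82379150390625), 84.8940200805664) 0.05087156885182944
mat [ 170  224  103   74 3110] [0.4932 0.2844 0.003 ]
((495.7576904296875, 276.0957946777344), (140.67926025390625, 278.2376403808594), 86.88558959960938)
```

```bash
python3 - <<'E'
from h import *
np.set_printoptions(precision=3,suppress=True)
p=pickle.load(open("scene0.pkl","rb")); w=cloud(p)
p2=pickle.load(open("side0.pkl","rb")); w2=cloud(p2)
# orthographic top-view: height & colour, 2mm/pixel, x 0.25..0.8, y -0.35..0.35
for nm,pp,ww in(("a",p,w),("b",p2,w2)):
    im=np.zeros((700,700,3),np.uint8); zz=np.full((700,700),-1.)
    x0,y1=0.3,0.5
    q=ww.reshape(-1,3); c=pp["img"].reshape(-1,3)[:,::-1]
    o=np.argsort(q[:,2]); q=q[o]; c=c[o]
    # rows: x decreasing from top ; cols: y decreasing to right ; 1 px= 1 mm
    r=((0.95-q[:,0])*1000); cc=((0.4-q[:,1])*1000)
    ok=np.isfinite(r)&(r>=0)&(r<698)&(cc>=0)&(cc<698)
    for a,b,k in zip(r[ok].astype(int),cc[ok].astype(int),c[ok]): im[a:a+3,b:b+3]=k
    for g in range(0,700,50):
        cv2.putText(im,"%.2f"%(0.95-g/1000),(0,g+5),0,0.35,(0,255,255)); cv2.putText(im,"%.2f"%(0.4-g/1000),(g,10),0,0.3,(0,255,255))
    cv2.imwrite("pics/top_%s.png"%nm,im[:600])
E
```

```text
(no output)
```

View pics/top_a.png

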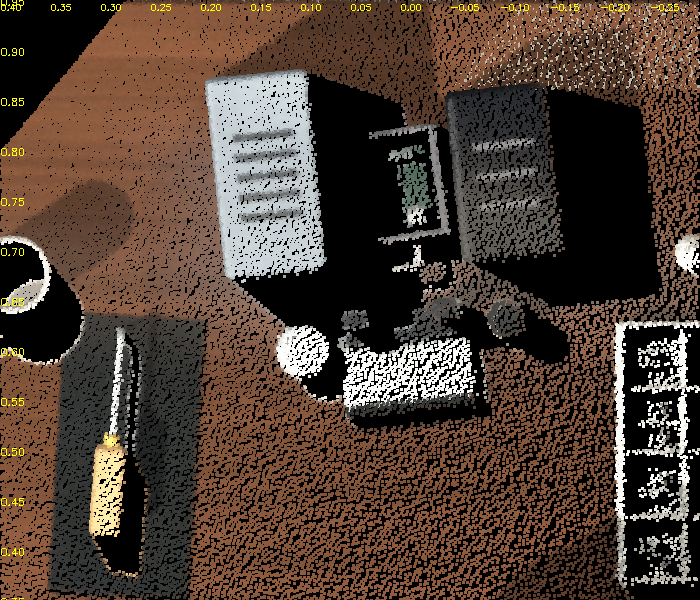

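View pics/top_b.png

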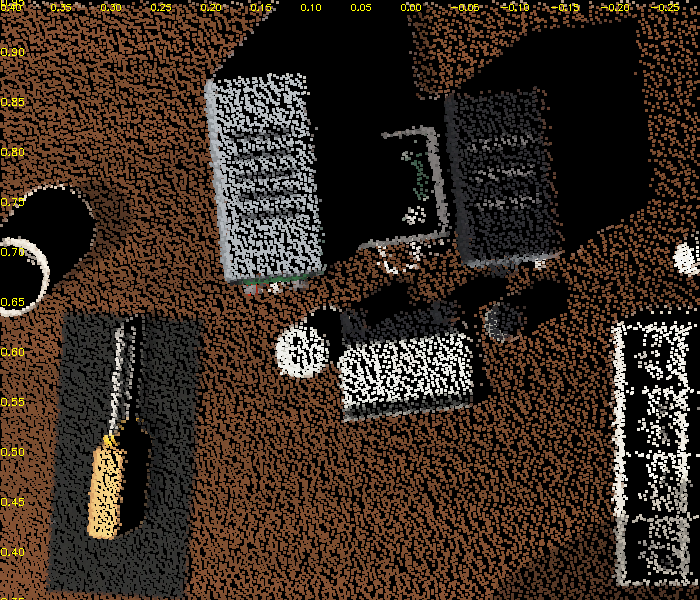

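View pics/scene_c.png

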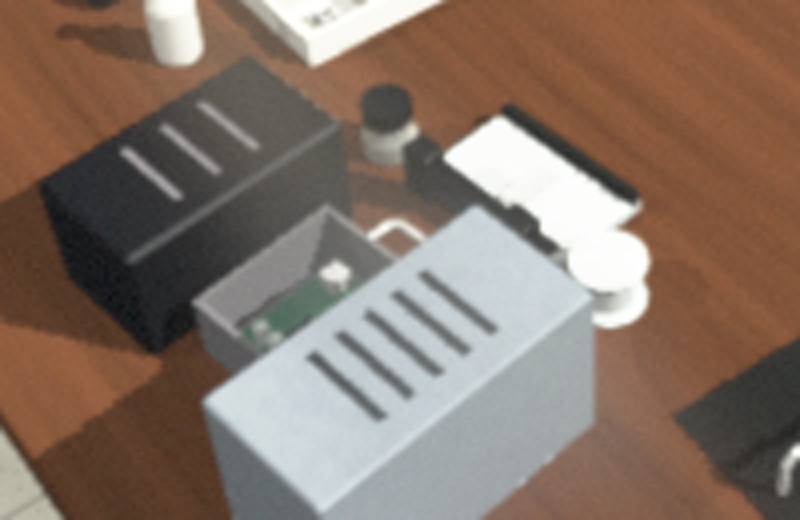

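View pics/side_c.png

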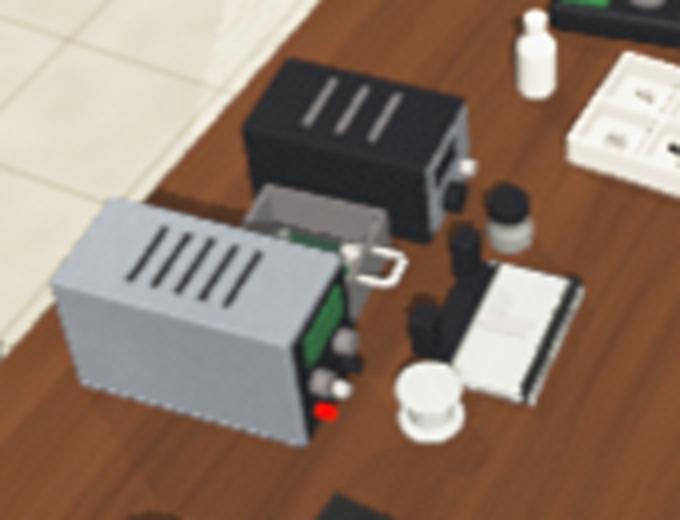

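```bash
python3 - <<'E'
from h import *
np.set_printoptions(precision=3,suppress=True)
for n in("scene","side"):
    p=pickle.load(open(n+"0.pkl","rb")); w=cloud(p)
    m=(w[...,2]>0.1)&(w[...,2]<0.5)&(w[...,1]<-0.2)&(w[...,0]>0.25)
    q=w[m]; print(n,"tall right",len(q),np.percentile(q,[1,99],axis=0) if len(q) else 0)
    # jaw uprights tops: dark z .04-.06 near dock
    b=(w[...,0]>0.58)&(w[...,0]<0.70)&(abs(w[...,1])<0.09)
    hsv=cv2.cvtColor(p["img"],cv2.COLOR_RGB2HSV)
    m=b&(w[...,2]>0.048)&(w[...,2]<0.060)&(hsv[...,2]<90); 
    k,l,st,ce=cv2.connectedComponentsWithStats(m.astype(np.uint8))
    for i in range(1,k):
        if st[i,4]>5: q=w[l==i]; print("upright",st[i],q.mean(0),q.min(0),q.max(0))
    m=b&(w[...,2]>0.015)&(w[...,2]<0.048)&(hsv[...,2]<90)
    b=(w[...,0]>0.5)&(w[...,0]<0.64)&(abs(w[...,1])<0.09)&(w[...,2]>0.008)&(w[...,2]<0.035)&(hsv[...,2]>140)&(hsv[...,1]<60)
    k,l,st,ce=cv2.connectedComponentsWithStats(b.astype(np.uint8))
    i=1+np.argmax(st[1:,4]); q=w[l==i]; print("plate",st[i],cv2.minAreaRect((q[:,:2]*1000).astype(np.float32)),np.median(q[:,2]))
    # tray top rim and loop
    b=(w[...,0]>0.66)&(w[...,0]<0.87)&(w[...,1]<0.06)&(w[...,1]>-0.05)
    m=b&(w[...,2]>0.046)&(w[...,2]<0.056); q=w[m]; print("tray rim",len(q),cv2.minAreaRect((q[:,:2]*1000).astype(np.float32)),np.median(q[:,2]))
    m=b&(w[...,0]<0.71)&(w[...,2]>0.030)&(w[...,2]<0.045)&(hsv[...,2]>150); q=w[m]; print("loop",len(q),q.mean(0),q.min(0),q.max(0))
    # rod
    b=(w[...,0]>0.50)&(w[...,0]<0.65)&(w[...,1]>0.25)&(w[...,1]<0.32)&(w[...,2]>0.025)&(w[...,2]<0.045)
    q=w[b]; print("rod",len(q),np.polyfit(q[:,0],q[:,1],1),q[:,0].max(), q[np.argmax(q[:,0])])
E
```

```text
scene tall right 5515 [[ 0.299 -1.793  0.102]
 [ 0.832 -0.533  0.244]]
upright [211 204   9   9  47] [ 0.643 -0.044  0.055] [ 0.634 -0.055  0.049] [ 0.651 -0.033  0.06 ]
upright [235 222   9   8  34] [0.63  0.047 0.055] [0.623 0.036 0.048] [0.637 0.058 0.059]
plate [221 199  49  38 728] ((580.0263061523438, -7.794891357421875), (77.21147155761719, 132.605712890625), 5.148414611816406) 0.0134767958084176
tray rim 237 ((781.547607421875, -14.205135345458984), (142.20372009277344, 83.81298065185547), 4.908518314361572) 0.0504111312183164
loop 35 [ 0.689 -0.01   0.039] [ 0.68  -0.021  0.036] [0.704 0.007 0.042]
rod 162 [-0.126  0.357] 0.6221877367705592 [0.622 0.281 0.031]
side tall right 2650 [[ 0.606 -0.766  0.103]
 [ 0.829 -0.531  0.205]]
upright [213 150   4   3   9] [ 0.694 -0.065  0.052] [ 0.689 -0.07   0.048] [ 0.7   -0.062  0.057]
upright [223 156   8   8  40] [ 0.639 -0.043  0.054] [ 0.628 -0.059  0.048] [ 0.65  -0.031  0.06 ]
upright [212 175   9   8  46] [0.629 0.047 0.054] [0.619 0.032 0.048] [0.641 0.059 0.058]
plate [223 166  29  33 524] ((581.6380004882812, -6.116729736328125), (60.675323486328125, 134.1611785888672), 6.7422356605529785) 0.012585732942762278
tray rim 121 ((778.3067626953125, -4.285373687744141), (90.885986328125, 152.04257202148438), 89.90292358398438) 0.05033965161005588
loop 37 [0.692 0.003 0.038] [ 0.678 -0.019  0.031] [0.708 0.024 0.044]
rod 86 [-0.095  0.339] 0.6197560698189136 [0.62  0.279 0.034]
```

Call:
send_rows(
  deltas=[
    [[1.5,2.5,1,0,0,7],[4,6,2,0,0,14],[7,10,3,0,0,21],[10,14,4,0,0,28],[13,18,5,0,0,35],[16,22,6,0,0,42],[19,26,7,0,0,49],[22,30,8,0,0,56],[25,34,9,0,0,63],[27,38,10,0,0,70],[29,42,10,0,0,77],[30,45,10,0,0,84]],
  ],
  jaw=1,
)

```text
clock: 2.2
tcp_pos: [0.4723, -0.0965, 0.3049]
orientation: [0.001, 0.631, 0.776, 0.0]
wrist_force: [0.2, 0.1, 0.5]
finger_gap: 0.0853
```

Call:
send_rows(
  deltas=[
    [[1,4,0,0,0,7],[2,7.5,0,0,0,14],[3,11,0,0,0,21],[3.5,14,0,0,0,28],[4,17,0,0,0,35],[4,19,0,0,0,42],[4,20,0,0,0,49],[4,20,0,0,0,56],[4,20,0,0,0,63],[4,20,0,0,0,68.5],[4,20,0,0,0,68.5]],
  ],
)

```text
clock: 3.3
tcp_pos: [0.5109, 0.101, 0.3044]
orientation: [0.0, 0.089, 0.996, 0.0]
wrist_force: [-0.3, 0.4, -0.2]
finger_gap: 0.0854
```

```bash
python3 - <<'E'
from h import *
s=get_state(); print(s["clock"],s["tcp_pos"],s["orientation"],s["joint_pos"],s["wrist_force"])
p=read_camera("wrist"); pickle.dump((s,p),open("w1.pkl","wb")); save("w1.png",p,scale=1.5); print(p["vfov"],p["cx"],p["cy"],p["hand_eye"])
E
```

```text
3.3 [0.51086405 0.10104515 0.30443685] [9.65866566e-06 8.87509252e-02 9.96053849e-01 4.76886447e-05] [4.09816442e-02 1.98866735e-01 1.37923368e-01 1.50982145e+00
 9.20730426e-05 2.18717348e-01] [-0.29772547  0.40362365 -0.21156375]
65.70646984690485 261.8071839863245 191.05421218359106 [[ 3.88209802e-04 -9.56429948e-01 -2.91961648e-01  7.47768866e-02]
 [ 9.99999915e-01  3.31181831e-04  2.44749776e-04 -8.28584349e-04]
 [-1.37393623e-04 -2.91961718e-01  9.56429996e-01 -1.68839186e-01]
 [ 0.00000000e+00  0.00000000e+00  0.00000000e+00  1.00000000e+00]]
```

View pics/w1.png

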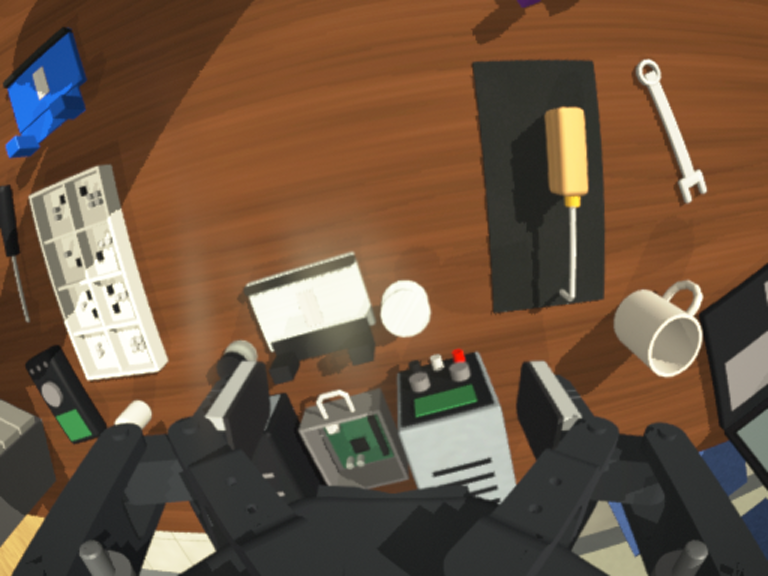

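The wrist view shows the tray and its loop (loop px ≈(223,268) native), the dock with the black jaw (≈(215,238)), the spool, the jar, and the hook on its mat (handle (378,100), tip (379,197)). I'll measure these with the fisheye model.

```bash
cat >> h.py <<'E'
from scipy.spatial.transform import Rotation as Ro
def wcloud(s,p):
    f=foc(p); z=p["z_map"]; v,u=np.mgrid[:z.shape[0],:z.shape[1]].astype(float)
    a=u-p["cx"]; b=v-p["cy"]; r=np.hypot(a,b)+1e-9; th=r/f
    t=np.tan(th); c=np.stack([a/r*t*z,b/r*t*z,z],-1)
    H=np.array(p["hand_eye"]); q=s["orientation"]; R=Ro.from_quat([q[1],q[2],q[3],q[0]]).as_matrix()
    w=(c@H[:3,:3].T+H[:3,3])@R.T+s["tcp_pos"]; w[z<=0]=np.nan
    return w
E
cat > m.py <<'E'
from h import *
import sys
np.set_printoptions(precision=4,suppress=True)
def measure(s,p,tag):
    w=wcloud(s,p); hsv=cv2.cvtColor(p["img"],cv2.COLOR_RGB2HSV)
    print("foc",foc(p))
    tb=(hsv[...,0]<14)&(hsv[...,1]>120)&(w[...,0]<0.6)&(abs(w[...,1])<0.25); print("table z",np.nanmedian(w[...,2][tb]))
    reg=(w[...,0]>0.3)&(w[...,0]<0.75)&(w[...,1]>0.2)&(w[...,1]<0.37)
    h=(hsv[...,0]>10)&(hsv[...,0]<25)&(hsv[...,1]>80)&(hsv[...,2]>130)&(w[...,2]>0.02)&reg
    q=w[h]; t=q[q[:,2]>0.046]; print("handle top",len(t),cv2.minAreaRect((t[:,:2]*1000).astype(np.float32)),np.median(t[:,2]),np.percentile(t[:,:2],[1,99],axis=0))
    h=reg&(w[...,2]>0.022)&(w[...,2]<0.045)&(hsv[...,1]<70)&(hsv[...,2]>90)
    q=w[h]; 
    if len(q)>10: print("rod",len(q),np.polyfit(q[:,0],q[:,1],1),q[np.argmax(q[:,0])],np.median(q[:,2]))
    h=(hsv[...,2]<80)&(w[...,2]<0.012)&(w[...,2]>-0.008)&(w[...,0]>0.3)&(w[...,0]<0.68)&(w[...,1]>0.17)&(w[...,1]<0.4)
    h=cv2.morphologyEx(h.astype(np.uint8),cv2.MORPH_OPEN,np.ones((3,3)))
    k,l,st,ce=cv2.connectedComponentsWithStats(h); i=1+np.argmax(st[1:,4]); q=w[l==i]; print("mat",cv2.minAreaRect((q[:,:2]*1000).astype(np.float32)),np.median(q[:,2]))
    b=(w[...,0]>0.53)&(w[...,0]<0.70)&(abs(w[...,1])<0.09)
    m=b&(w[...,2]>0.048)&(w[...,2]<0.062)&(hsv[...,2]<90)
    k,l,st,ce=cv2.connectedComponentsWithStats(m.astype(np.uint8))
    for i in range(1,k):
        if st[i,4]>15: q=w[l==i]; print("upright",st[i],q.mean(0),cv2.minAreaRect((q[:,:2]*1000).astype(np.float32)))
    b2=(w[...,0]>0.5)&(w[...,0]<0.64)&(abs(w[...,1])<0.09)&(w[...,2]>0.006)&(w[...,2]<0.035)&(hsv[...,2]>140)&(hsv[...,1]<60)
    k,l,st,ce=cv2.connectedComponentsWithStats(b2.astype(np.uint8)); i=1+np.argmax(st[1:,4]); q=w[l==i]; print("plate",cv2.minAreaRect((q[:,:2]*1000).astype(np.float32)),np.median(q[:,2]))
    b=(w[...,0]>0.56)&(w[...,0]<0.87)&(w[...,1]<0.075)&(w[...,1]>-0.075)
    m=b&(w[...,2]>0.045)&(w[...,2]<0.056)&(hsv[...,2]>70)&(w[...,0]>0.64); q=w[m]; print("rim",len(q),cv2.minAreaRect((q[:,:2]*1000).astype(np.float32)),np.median(q[:,2]))
    m=b&(w[...,2]>0.028)&(w[...,2]<0.045)&(hsv[...,2]>150)&(hsv[...,1]<60); 
    k,l,st,ce=cv2.connectedComponentsWithStats(m.astype(np.uint8))
    for i in range(1,k):
        if st[i,4]>15: q=w[l==i]; print("loop?",st[i],q.mean(0),q.min(0),q.max(0),cv2.minAreaRect((q[:,:2]*1000).astype(np.float32)))
    # orthographic
    im=np.zeros((600,700,3),np.uint8); q=w.reshape(-1,3); c=p["img"].reshape(-1,3)[:,::-1]
    ok=np.isfinite(q[:,0])&(q[:,2]<0.14); q=q[ok]; c=c[ok]; o=np.argsort(q[:,2]); q=q[o];c=c[o]
    r=(0.85-q[:,0])*1000; cc=(0.4-q[:,1])*1000; ok=(r>=0)&(r<597)&(cc>=0)&(cc<697)
    for a,bb,k in zip(r[ok].astype(int),cc[ok].astype(int),c[ok]): im[a:a+3,bb:bb+3]=k
    for g in range(0,700,50):
        cv2.putText(im,"%.2f"%(0.85-g/1000),(0,g+5),0,0.35,(0,255,255)); cv2.putText(im,"%.2f"%(0.4-g/1000),(g,10),0,0.3,(0,255,255))
    cv2.imwrite("pics/top_%s.png"%tag,im)
E
python3 - <<'E'
from m import *
s,p=pickle.load(open("w1.pkl","rb")); measure(s,p,"w1")
save("w1c.png",p,(150,160,290,340),4)
E
```

```text
foc 297.3186396354542
table z -0.0006818830874414095
handle top 850 ((558.48095703125, 309.5635070800781), (292.7940979003906, 46.609249114990234), 10.295402526855469) 0.04988456434461258 [[0.4154 0.2757]
 [0.5013 0.3065]]
rod 438 [ 0.5963 -0.0472] [0.6946 0.3562 0.0445] 0.03896136642538739
mat ((496.4460754394531, 273.3702392578125), (140.4039764404297, 282.7223815917969), 86.60151672363281) 0.0023240230764094427
upright [235 228  14  15 131] [0.6293 0.0479 0.0537] ((629.0283203125, 45.49867630004883), (19.84783172607422, 20.994131088256836), 4.653979301452637)
upright [179 242  17  14 160] [ 0.6387 -0.0458  0.0535] ((639.4774780273438, -46.507904052734375), (19.82573699951172, 22.308935165405273), 3.4425594806671143)
upright [266 256   8   8  37] [0.6771 0.083  0.0548] ((677.0250854492188, 82.4154052734375), (3.2515199184417725, 13.863203048706055), 23.648466110229492)
upright [180 274   8   8  36] [ 0.6913 -0.0673  0.0543] ((692.1100463867188, -66.70744323730469), (12.745316505432129, 5.054671287536621), 40.54362106323242)
plate ((583.690673828125, -7.2502288818359375), (73.99073028564453, 129.4805145263672), 6.132917404174805) 0.011521309285701858
rim 519 ((731.5051879882812, 4.907432556152344), (176.28721618652344, 148.51083374023438), 5.24525260925293) 0.04904871441659353
loop? [254 206   3  11  21] [0.599  0.0735 0.0373] [0.5904 0.0716 0.0358] [0.6069 0.075  0.0386] ((598.6561889648438, 73.7236557006836), (3.1657814979553223, 16.2805118560791), 79.71684265136719)
loop? [211 260  26  20 155] [ 0.6911 -0.001   0.0376] [ 0.6772 -0.0212  0.0341] [0.7116 0.0199 0.0401] ((694.0776977539062, -1.5600414276123047), (31.213205337524414, 40.0488395690918), 7.575127124786377)
```

View pics/top_w1.png

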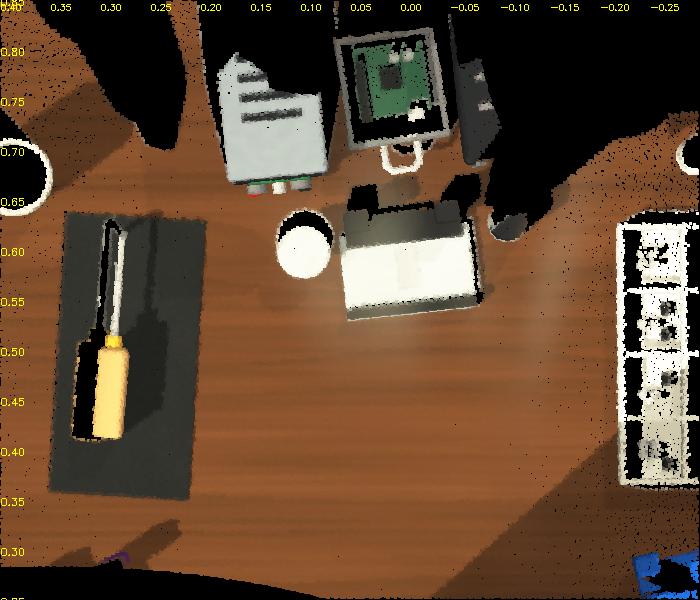

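View pics/w1c.png

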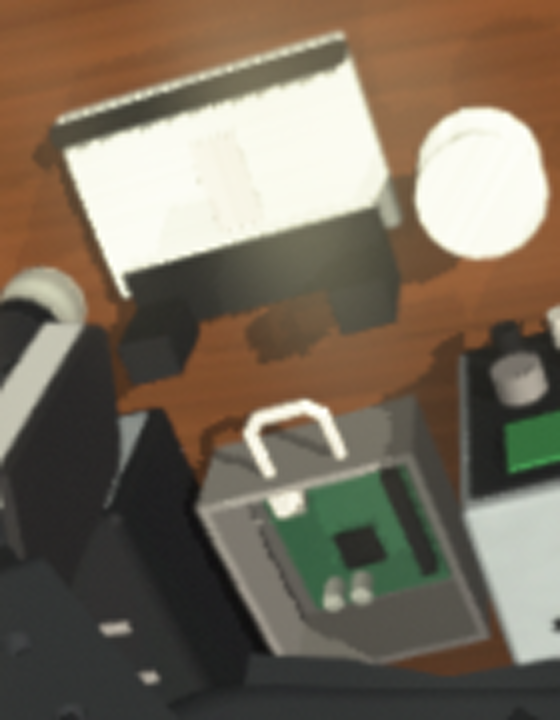

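```bash
python3 - <<'E'
from m import *
s,p=pickle.load(open("w1.pkl","rb")); w=wcloud(s,p); hsv=cv2.cvtColor(p["img"],cv2.COLOR_RGB2HSV)
reg=(w[...,0]>0.38)&(w[...,0]<0.66)&(w[...,1]>0.25)&(w[...,1]<0.32)
t=w[reg&(w[...,2]>0.047)&(w[...,2]<0.056)&(w[...,0]<0.504)]
print(len(t),cv2.minAreaRect((t[:,:2]*1000).astype(np.float32)),np.percentile(t,[0,1,50,99,100],axis=0))
r=reg&(w[...,0]>0.515)&(w[...,2]>0.024)&(w[...,2]<0.046)&(hsv[...,2]>110)
q=w[r]; print(len(q),np.polyfit(q[:,0],q[:,1],1),np.percentile(q,[0,50,100],axis=0)); print(np.polyval(np.polyfit(q[:,0],q[:,1],1),[0.46,0.62]))
r=reg&(w[...,0]>0.6)&(w[...,2]>0.008)&(hsv[...,2]>100)
q=w[r]; print(q[np.argsort(q[:,0])[-15:]])
sp=w[(w[...,2]>0.03)&(w[...,2]<0.045)&(w[...,0]<0.65)&(w[...,0]>0.55)&(w[...,1]>0.07)&(w[...,1]<0.15)]; print("spool",cv2.minEnclosingCircle((sp[:,:2]*1000).astype(np.float32)))
E
```

```text
952 ((458.559326171875, 291.2054443359375), (29.006799697875977, 87.66546630859375), 85.13534545898438) [[0.4142 0.2739 0.047 ]
 [0.4158 0.2757 0.0472]
 [0.4582 0.2903 0.05  ]
 [0.5004 0.3063 0.0521]
 [0.5022 0.3076 0.0526]]
236 [-0.0842  0.3301] [[0.5156 0.2758 0.025 ]
 [0.5634 0.2826 0.0395]
 [0.6188 0.2896 0.0419]]
[0.2913 0.2779]
[[0.6151 0.2764 0.0221]
 [0.6154 0.2771 0.0104]
 [0.6155 0.2766 0.0263]
 [0.6158 0.2756 0.0194]
 [0.6159 0.2795 0.0374]
 [0.6159 0.2767 0.0307]
 [0.6163 0.277  0.0347]
 [0.6164 0.2785 0.0353]
 [0.6165 0.2758 0.0283]
 [0.6171 0.275  0.0207]
 [0.6172 0.277  0.0103]
 [0.6173 0.2764 0.0314]
 [0.6181 0.2757 0.0235]
 [0.6183 0.2785 0.035 ]
 [0.6188 0.2775 0.033 ]]
spool ((598.8546752929688, 97.03335571289062), 25.600038528442383)
```

Call:
send_rows(
  deltas=[
    [[-1,4,-3,0,0,1],[-2,8,-6,0,0,2],[-3,12,-9,0,0,3],[-4,15.5,-12,0,0,4],[-5,18,-15,0,0,5],[-5.2,19,-18,0,0,5.3],[-5.2,19,-20.5,0,0,5.3],[-5.2,19,-22,0,0,5.3],[-5.2,19,-22,0,0,5.3]],
  ],
)

```text
clock: 4.25
tcp_pos: [0.4569, 0.2902, 0.082]
orientation: [-0.002, 0.044, 0.999, -0.001]
wrist_force: [0.1, -0.4, 0.5]
finger_gap: 0.0857
```

```bash
python3 - <<'E'
from h import *
s=get_state(); print(s["clock"],s["tcp_pos"],s["orientation"],s["joint_pos"],s["wrist_force"])
p=read_camera("wrist"); pickle.dump((s,p),open("w2.pkl","wb")); save("w2.png",p,scale=1.5)
w=wcloud(s,p)
np.set_printoptions(precision=4,suppress=True)
reg=(w[...,0]>0.38)&(w[...,0]<0.66)&(w[...,1]>0.25)&(w[...,1]<0.32)
t=w[reg&(w[...,2]>0.047)&(w[...,2]<0.056)&(w[...,0]<0.504)]
print(len(t),cv2.minAreaRect((t[:,:2]*1000).astype(np.float32)),np.percentile(t,[0,1,50,99,100],axis=0))
E
```

```text
4.25 [0.45691805 0.29023741 0.08198183] [-0.0021821   0.04364894  0.99904398 -0.00106045] [ 4.17544945e-01  3.20924688e-01 -2.53032344e-01  1.00169137e+00
  4.28992658e-05  5.04870723e-01] [ 0.14286577 -0.40272275  0.50687786]
4177 ((457.6706237792969, 291.60369873046875), (28.429973602294922, 87.70023345947266), 85.39750671386719) [[0.4135 0.2753 0.047 ]
 [0.4154 0.277  0.0473]
 [0.453  0.292  0.05  ]
 [0.4995 0.3069 0.0517]
 [0.5019 0.3087 0.0522]]
```

View pics/w2.png

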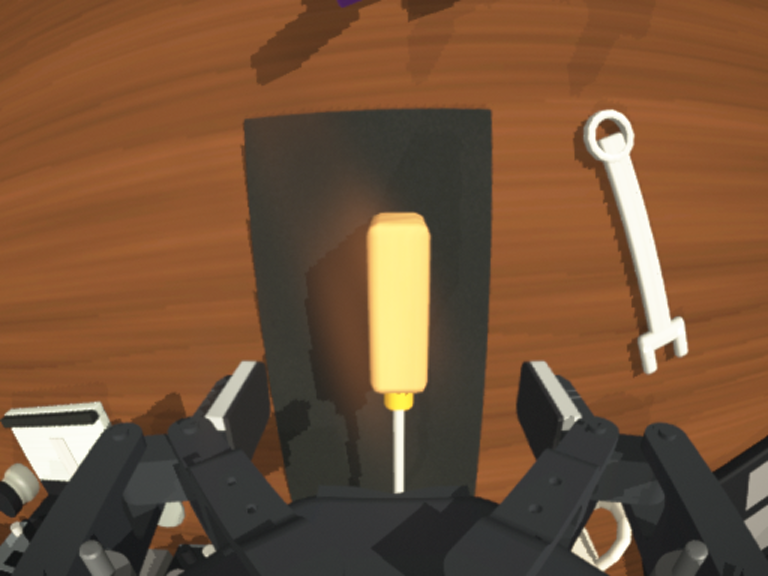

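The handle is centred between the open pads (handle px ≈(400,300)/1.5, pads at 240 and 545), so I descend.

Call:
send_rows(
  deltas=[
    [[0.05,0.1,-2,0,0,0],[0.1,0.1,-4,0,0,0],[0.1,0.1,-5.5,0,0,0],[0.1,0.1,-6.5,0,0,0],[0.1,0.1,-7.2,0,0,0],[0.1,0.1,-7.3,0,0,0],[0.1,0.1,-7.3,0,0,0]],
  ],
)

```text
clock: 5.0
tcp_pos: [0.4604, 0.2921, 0.012]
orientation: [0.0, 0.043, 0.999, 0.0]
wrist_force: [-0.3, 1.3, -0.0]
finger_gap: 0.0855
```

```bash
python3 - <<'E'
from h import *
s=get_state(); print(s["clock"],s["tcp_pos"],s["orientation"],s["wrist_force"],s["ft_torque"])
p=read_camera("wrist"); save("w3.png",p,scale=1.5)
E
```

```text
5.0 [0.46038699 0.29208125 0.01199239] [3.83736113e-04 4.29862152e-02 9.99075566e-01 2.25599909e-04] [-0.30077397  1.26487206 -0.03058333] [-0.01792721  0.03897871 -0.01232231]
```

View pics/w3.png

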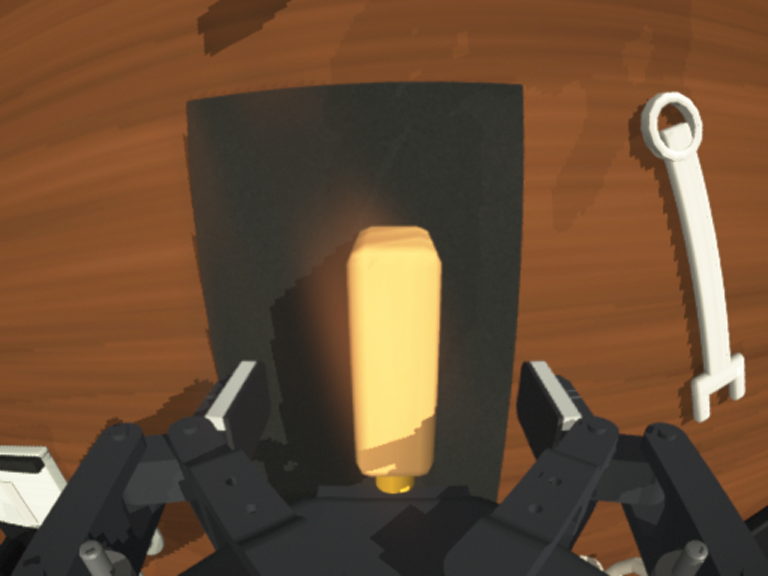

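Call:
send_rows(
  deltas=[
    [[-0.2,0,-0.2,0,0,0],[-0.2,0,-0.2,0,0,0],[-0.2,0,-0.2,0,0,0],[-0.2,0,-0.2,0,0,0],[-0.2,0,-0.2,0,0,0],[-0.2,0,-0.2,0,0,0],[-0.2,0,-0.2,0,0,0],[-0.2,0,-0.2,0,0,0],[-0.2,0,-0.2,0,0,0],[-0.2,0,-0.2,0,0,0]],
  ],
  jaw=-1,
  force=80,
)

```text
clock: 6.05
tcp_pos: [0.4583, 0.2923, 0.01]
orientation: [0.0, 0.043, 0.999, 0.0]
wrist_force: [-1.6, 1.6, 5.0]
finger_gap: 0.0285
```

Call:
send_rows(
  deltas=[
    [[0,0,0,0,0,0],[0,0,0.5,0,0,0],[0,0,1.5,0,0,0],[0,0,3,0,0,0],[0,0,5,0,0,0],[0,0,7,0,0,0],[0,0,9,0,0,0],[0,0,10,0,0,0],[0,0,10,0,0,0],[0,0,10,0,0,0]],
  ],
)

```text
clock: 7.05
tcp_pos: [0.4576, 0.2917, 0.1089]
orientation: [-0.0, 0.043, 0.999, -0.0]
wrist_force: [-0.5, 0.3, -2.4]
finger_gap: 0.0281
```

```bash
python3 - <<'E'
from h import *
s=get_state(); print(s["clock"],s["tcp_pos"],s["orientation"],s["wrist_force"],s["ft_torque"],s["finger_gap"])
p=read_camera("side"); save("s1.png",p,(130,140,380,330),3); pickle.dump((s,p),open("s1.pkl","wb"))
E
```

```text
7.05 [0.45759692 0.29173883 0.10892683] [-2.68866735e-04  4.28670579e-02  9.99080742e-01 -1.18999237e-04] [-0.54580262  0.3479602  -2.38570058] [0.03414007 0.02347057 0.02329237] 0.02814899921770187
```

View pics/s1.png

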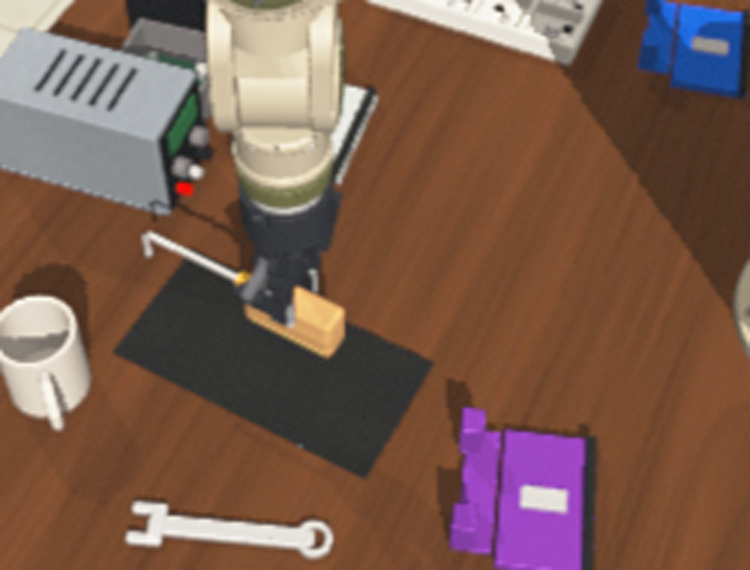

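```bash
python3 - <<'E'
from h import *
np.set_printoptions(precision=4,suppress=True)
s,p=pickle.load(open("s1.pkl","rb")); w=cloud(p); hsv=cv2.cvtColor(p["img"],cv2.COLOR_RGB2HSV)
m=(w[...,0]>0.52)&(w[...,0]<0.66)&(w[...,1]>0.25)&(w[...,1]<0.31)&(w[...,2]>0.09)&(w[...,2]<0.16)
q=w[m]; q=q[np.argsort(q[:,0])]; print(len(q)); print(q[::4]); 
r=q[q[:,2]>0.125]; print(np.polyfit(r[:,0],r[:,1],1),np.polyfit(r[:,0],r[:,2],1))
E
```

```text
86
[[0.5204 0.2863 0.139 ]
 [0.5267 0.2865 0.1355]
 [0.5302 0.2848 0.1404]
 [0.5356 0.2864 0.1392]
 [0.5415 0.2872 0.1367]
 [0.5449 0.2858 0.1421]
 [0.5506 0.287  0.1403]
 [0.5552 0.2838 0.1428]
 [0.5608 0.2851 0.141 ]
 [0.5681 0.2843 0.1357]
 [0.5728 0.2811 0.1383]
 [0.5774 0.283  0.1425]
 [0.5835 0.2788 0.1383]
 [0.5882 0.2815 0.139 ]
 [0.594  0.2827 0.1371]
 [0.5978 0.2764 0.1364]
 [0.6051 0.2793 0.1403]
 [0.6101 0.2824 0.1367]
 [0.6138 0.2812 0.1376]
 [0.6148 0.2825 0.1249]
 [0.6177 0.28   0.1155]
 [0.6194 0.2804 0.1243]]
[-0.0803  0.3293] [-0.0173  0.1487]
```

Call:
send_rows(
  deltas=[
    [[0,-1,1,0,0,0.5],[0,-3,2,0,0,1.5],[0,-6,3,0,0,3],[0,-9.5,3,0,0,4.5],[0,-13,3,0,0,6],[0,-16.5,3,0,0,7.5],[0,-20,3,0,0,9],[0,-23.5,3,0,0,10],[0,-27,3,0,0,11],[0,-29.5,3,0,0,11.1],[0,-30.5,2.5,0,0,11.1],[0,-31,2,0,0,11.1]],
  ],
)

```text
clock: 8.3
tcp_pos: [0.4575, -0.0191, 0.1291]
orientation: [-0.0, -0.053, 0.999, 0.0]
wrist_force: [0.4, 0.2, -1.9]
finger_gap: 0.0278
```

Call:
send_rows(
  deltas=[
    [[1,0,0,0,0,0],[3,0,0,0,0,0],[5,0,0,0,0,0],[6.5,0,0,0,0,0],[7.4,0,-0.5,0,0,0],[7.9,0,-1.5,0,0,0],[7.9,0,-2.5,0,0,0],[7.9,0,-3,0,0,0],[7.9,0,-3,0,0,0],[7.9,0,-3,0,0,0]],
  ],
)

```text
clock: 9.3
tcp_pos: [0.5363, -0.018, 0.0993]
orientation: [-0.0, -0.054, 0.999, 0.0]
wrist_force: [-0.4, -0.1, -1.9]
finger_gap: 0.0282
```

```bash
python3 - <<'E'
from h import *
s=get_state(); print(s["clock"],s["tcp_pos"],s["orientation"],s["wrist_force"],s["ft_torque"],s["finger_gap"])
for n in("side","scene"):
    p=read_camera(n); pickle.dump((s,p),open(n+"2.pkl","wb")); save(n+"2.png",p,(150,100,280,200) if n=="side" else (150,160,280,260),6)
E
```

```text
9.3 [ 0.53625254 -0.01801995  0.09931283] [-3.28300278e-04 -5.39262777e-02  9.98544857e-01  1.28738859e-04] [-0.39983852 -0.09907977 -1.89108585] [-0.05007815 -0.01460773  0.00672906] 0.028174807665241518
```

View pics/side2.png

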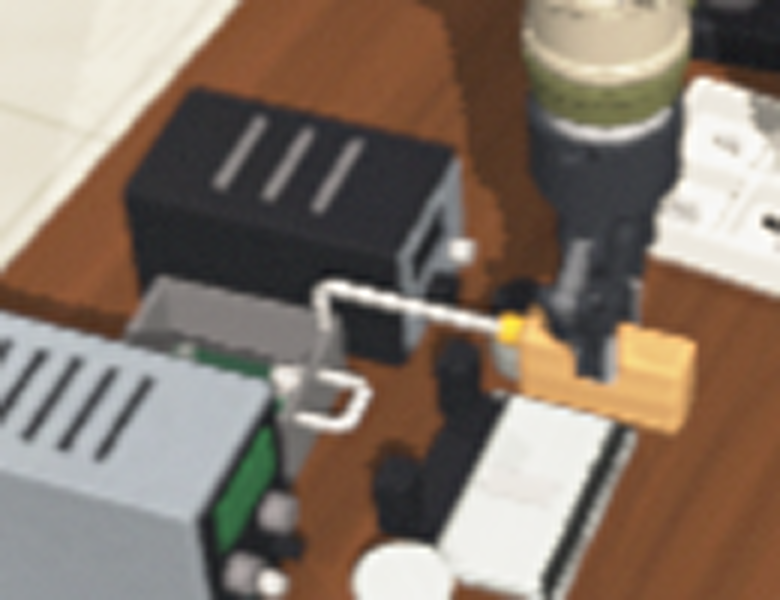

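View pics/scene2.png

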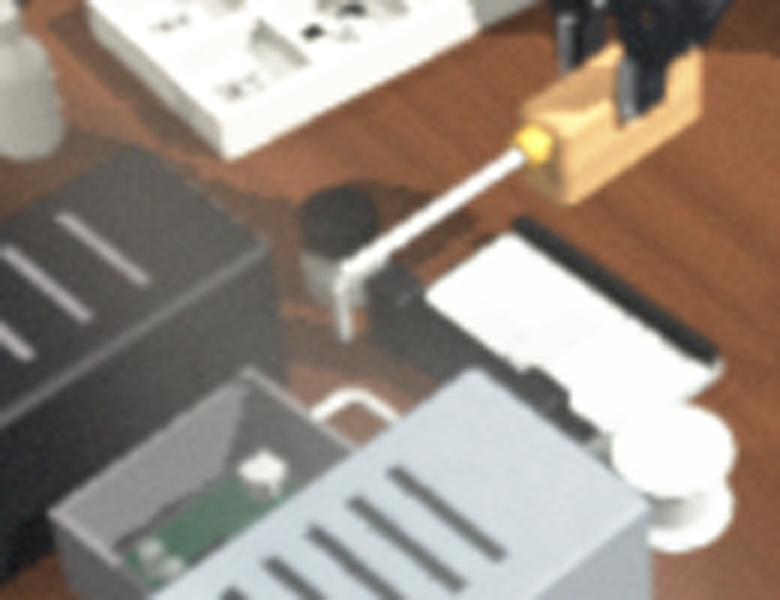

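```bash
python3 - <<'E'
from h import *
np.set_printoptions(precision=4,suppress=True)
def proj(p,X):
    c=np.array(p["R"])@X+np.array(p["t"]); f=foc(p); return np.array([p["cx"]+f*c[0]/c[2],p["cy"]+f*c[1]/c[2]])
s=pickle.load(open("side2.pkl","rb"))[0]; T=s["tcp_pos"]; th=np.radians(6.2); d=np.array([np.cos(th),np.sin(th),0]); n=np.array([-d[1],d[0],0])
tip=T+0.16*d-[0,0,0.007]; print("tip",tip)
L=np.array([.6957,-.001,.036])
for nm,off in(("side",(150,100)),("scene",(150,160))):
    p=pickle.load(open(nm+"2.pkl","rb"))[1]
    for k,X in(("tip",tip),("top",tip+[0,0,.032]),("L",L),("bar",L-.0155*d),("tip_down",np.r_[tip[:2],.036])):
        print(nm,k,(proj(p,X)-off)*6)
    im=cv2.imread("pics/%s2.png"%nm)
    for sx,sy in((-.0125,-.014),(-.0125,.014),(.0125,.014),(.0125,-.014)):
        u=(proj(p,L+sx*d+sy*n)-off)*6+3; cv2.circle(im,tuple(int(a) for a in u),4,(0,0,255),-1)
    u=(proj(p,np.r_[tip[:2],.036])-off)*6+3; cv2.circle(im,tuple(int(a) for a in u),4,(255,0,0),-1)
    u=(proj(p,tip)-off)*6+3; cv2.circle(im,tuple(int(a) for a in u),4,(0,255,0),-1)
    cv2.imwrite("pics/%s2m.png"%nm,im)
    w=cloud(p); m=(w[...,0]>0.66)&(w[...,0]<0.72)&(w[...,2]>0.09)&(w[...,2]<0.15)&(abs(w[...,1])<.05); q=w[m]; q=q[np.argsort(q[:,2])]; print(q[::max(1,len(q)//12)])
E
```

```text
tip [ 0.6953 -0.0007  0.0923]
side tip [325.9481 326.4737]
side top [321.22   283.9815]
side L [333.5258 397.4531]
side bar [359.3842 404.0685]
side tip_down [333.9041 397.9759]
[[ 0.6928  0.0047  0.1002]
 [ 0.6969  0.0036  0.1021]
 [ 0.6971  0.0021  0.1096]
 [ 0.6925  0.0031  0.1125]
 [ 0.6923  0.0029  0.1169]
 [ 0.6918  0.003   0.1217]
 [ 0.6859 -0.0002  0.1257]
 [ 0.6746  0.0006  0.1267]
 [ 0.6908  0.0039  0.1274]
 [ 0.6706 -0.0054  0.1275]
 [ 0.6623 -0.0035  0.1282]
 [ 0.6919  0.0016  0.1293]
 [ 0.68   -0.0032  0.1299]
 [ 0.6805  0.0024  0.1303]
 [ 0.6658 -0.0036  0.1311]
 [ 0.669   0.0036  0.1317]]
scene tip [341.4581 337.4716]
scene top [334.789  283.6509]
scene L [351.4727 427.0087]
scene bar [378.3033 407.7964]
scene tip_down [352.543  426.9295]
[[ 0.698  -0.0003  0.0954]
 [ 0.6958  0.002   0.103 ]
 [ 0.699   0.0033  0.1098]
 [ 0.7004  0.0014  0.1127]
 [ 0.6983 -0.0011  0.1164]
 [ 0.6998  0.0023  0.1236]
 [ 0.6979  0.0002  0.1277]
 [ 0.6676 -0.0001  0.129 ]
 [ 0.6853 -0.0049  0.1296]
 [ 0.6799  0.0003  0.1302]
 [ 0.6684 -0.0031  0.1306]
 [ 0.6667 -0.0011  0.1311]
 [ 0.6905  0.003   0.132 ]
 [ 0.6772 -0.0032  0.1327]
 [ 0.6914  0.0002  0.1339]]
```

View pics/side2m.png

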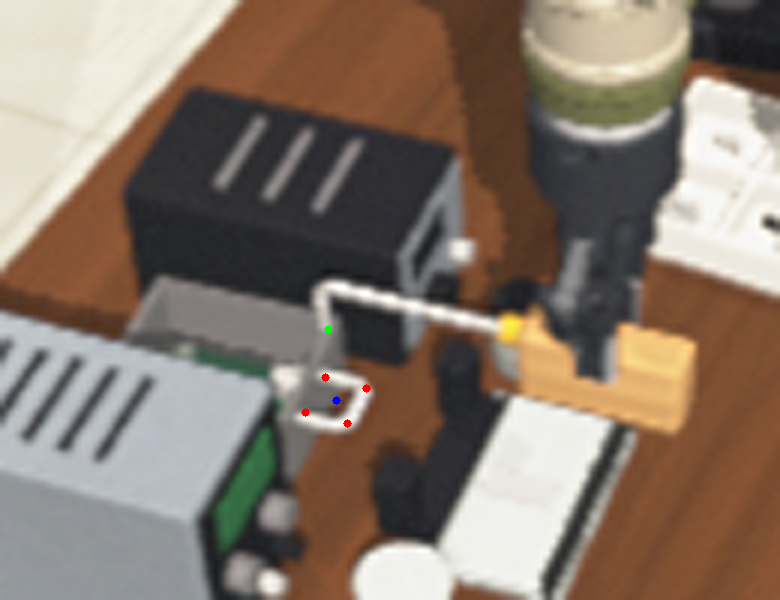

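View pics/scene2m.png

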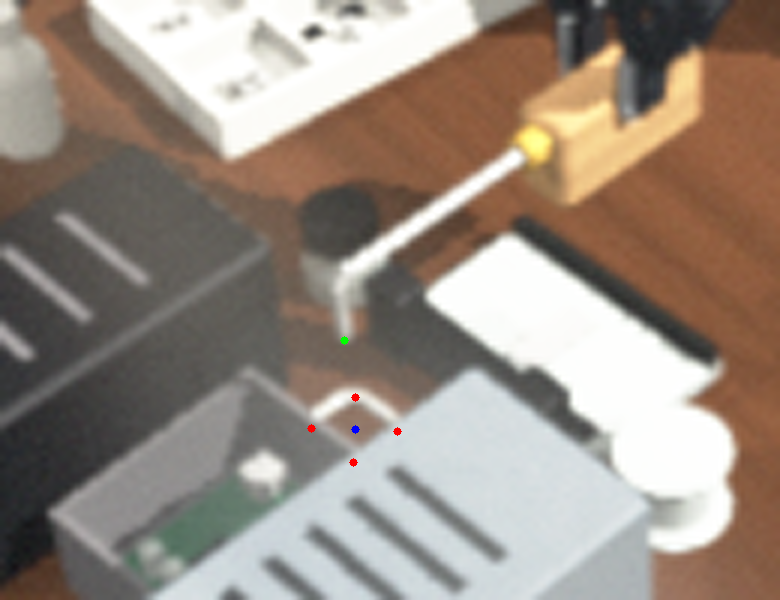

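Both cameras put the modelled tip (green) on the real tip. The landing point (blue) is inside the loop, which is about 2 mm further in +x than I estimated. I'll lower with that correction and watch the force.

Call:
send_rows(
  deltas=[
    [[0.2,0,-0.8,0,0,0],[0.2,0,-2,0,0,0],[0.2,0,-3.2,0,0,0],[0.2,0,-4,0,0,0],[0.2,0,-4.4,0,0,0],[0.2,0,-4.8,0,0,0],[0.2,0,-5.1,0,0,0],[0.2,0,-5.4,0,0,0],[0.2,0,-5.6,0,0,0]],
  ],
)

```text
clock: 10.3
tcp_pos: [0.5391, -0.0181, 0.0434]
orientation: [0.0, -0.054, 0.999, 0.0]
wrist_force: [0.1, -0.1, -1.7]
finger_gap: 0.0283
```

Call:
send_rows(
  deltas=[
    [[0,0,-0.2,0,0,0],[0,0,-0.5,0,0,0],[0,0,-0.8,0,0,0],[0,0,-1.1,0,0,0],[0,0,-1.1,0,0,0]],
  ],
)

```text
clock: 10.8
tcp_pos: [0.5385, -0.018, 0.0319]
orientation: [-0.0, -0.054, 0.999, 0.0]
wrist_force: [-0.1, 0.1, -1.5]
finger_gap: 0.0276
```

```bash
python3 - <<'E'
from h import *
s=get_state(); print(s["clock"],s["tcp_pos"],s["orientation"],s["wrist_force"],s["ft_torque"],s["finger_gap"])
for n in("side","scene"):
    p=read_camera(n); pickle.dump((s,p),open(n+"3.pkl","wb")); save(n+"3.png",p,(150,100,280,200) if n=="side" else (150,160,280,260),6)
E
```

```text
10.8 [ 0.53847674 -0.01801373  0.03188457] [-4.41709016e-04 -5.39729461e-02  9.98542289e-01  1.52823710e-04] [-0.09181726  0.12396853 -1.46766605] [0.00317723 0.00687993 0.05185508] 0.027561240035222447
```

View pics/side3.png

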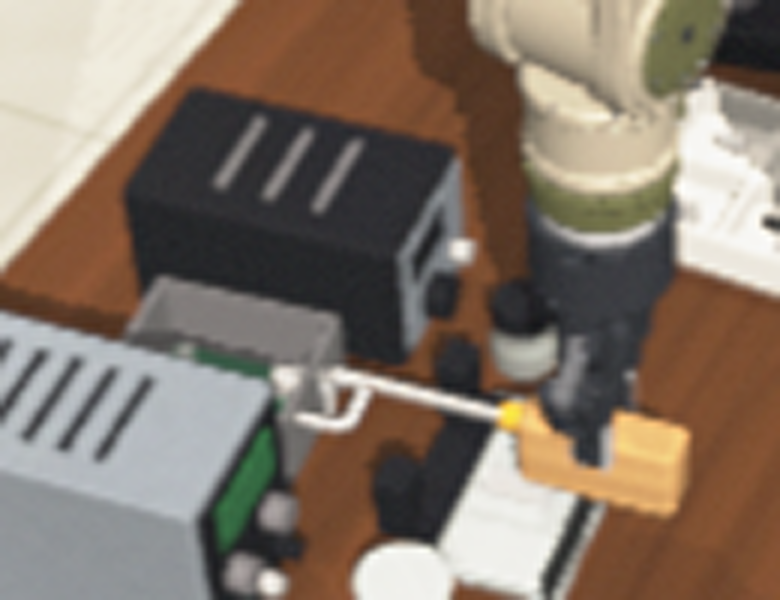

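View pics/scene3.png

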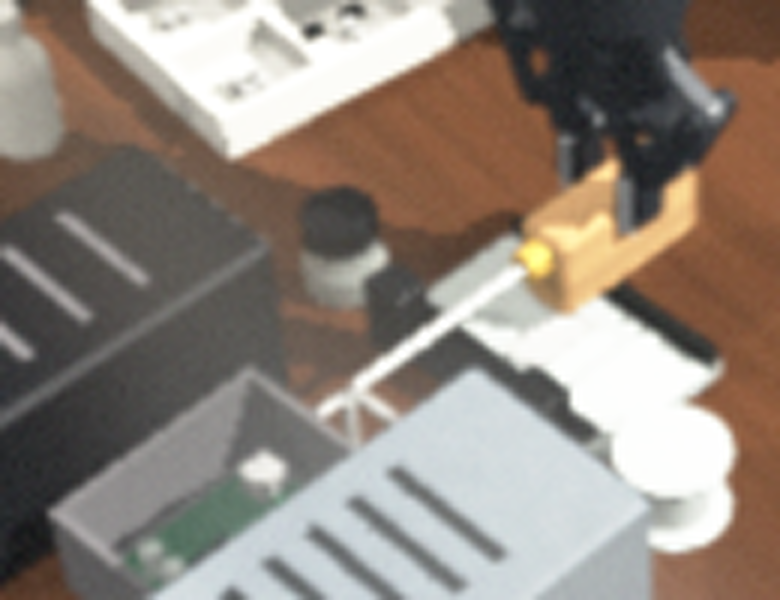

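The point is in the loop with no contact force, so I start the draw along the jaw's −x, gently taking up the slack first.

Call:
send_rows(
  deltas=[
    [[-0.3,-0.03,0,0,0,0],[-0.5,-0.05,0,0,0,0],[-0.65,-0.07,0,0,0,0],[-0.8,-0.09,0,0,0,0],[-0.9,-0.1,0,0,0,0],[-1.0,-0.11,0,0,0,0],[-1.1,-0.12,0,0,0,0],[-1.2,-0.13,0,0,0,0],[-1.3,-0.14,0,0,0,0],[-1.4,-0.15,0,0,0,0],[-1.5,-0.16,0,0,0,0]],
  ],
)

```text
clock: 12.0
tcp_pos: [0.524, -0.0197, 0.0325]
orientation: [0.0, -0.054, 0.999, 0.0]
wrist_force: [1.3, -0.8, -2.2]
finger_gap: 0.028
```

Call:
send_rows(
  deltas=[
    [[-0.1,-0.01,0,0,0,0],[-0.2,-0.02,0,0,0,0],[-0.4,-0.04,0,0,0,0],[-0.6,-0.065,0,0,0,0],[-0.8,-0.085,0,0,0,0],[-1.0,-0.11,0,0,0,0],[-1.2,-0.13,0,0,0,0],[-1.4,-0.15,0,0,0,0],[-1.6,-0.17,0,0,0,0],[-1.8,-0.195,0,0,0,0],[-2.0,-0.215,0,0,0,0]],
  ],
)

```text
clock: 13.1
tcp_pos: [0.5038, -0.0218, 0.0324]
orientation: [0.0, -0.054, 0.999, 0.0]
wrist_force: [1.2, -1.6, -1.9]
finger_gap: 0.0281
```

```bash
python3 - <<'E'
from h import *
s=get_state(); print(s["clock"],s["tcp_pos"],s["orientation"],s["wrist_force"],s["ft_torque"],s["finger_gap"])
for n in("side",):
    p=read_camera(n); pickle.dump((s,p),open(n+"4.pkl","wb")); save(n+"4.png",p,(150,100,280,200),6)
E
```

```text
13.1 [ 0.50377734 -0.02184574  0.03244591] [ 5.11129915e-05 -5.39910906e-02  9.98541415e-01  3.60353046e-05] [ 1.2135393  -1.64486066 -1.88302358] [ 0.00900481 -0.30001552 -0.02308925] 0.02808633025069909
```

View pics/side4.png

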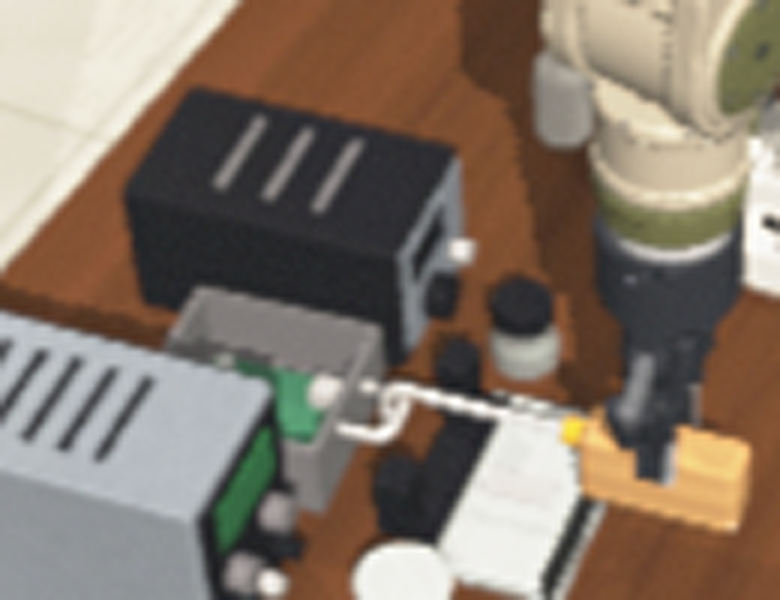

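Call:
send_rows(
  deltas=[
    [[-0.15,-0.015,0,0,0,0],[-0.4,-0.043,0,0,0,0],[-0.7,-0.075,0,0,0,0],[-1.0,-0.108,0,0,0,0],[-1.3,-0.14,0,0,0,0],[-1.6,-0.173,0,0,0,0],[-1.9,-0.205,0,0,0,0],[-2.2,-0.238,0,0,0,0],[-2.5,-0.27,0,0,0,0],[-2.75,-0.3,0,0,0,0],[-2.9,-0.315,0,0,0,0],[-3.0,-0.325,0,0,0,0]],
  ],
)

```text
clock: 14.35
tcp_pos: [0.4738, -0.0251, 0.0325]
orientation: [0.0, -0.054, 0.999, 0.0]
wrist_force: [0.6, 0.2, -2.1]
finger_gap: 0.0275
```

```bash
python3 - <<'E'
from h import *
s=get_state(); print(s["clock"],s["tcp_pos"],s["orientation"],s["wrist_force"],s["ft_torque"],s["finger_gap"])
p=read_camera("side"); save("side5.png",p,(150,100,280,200),6)
np.set_printoptions(precision=4,suppress=True)
p=read_camera("wrist"); pickle.dump((s,p),open("w5.pkl","wb")); save("w5.png",p,scale=1.5)
E
```

```text
14.35 [ 0.47381724 -0.02506557  0.03246266] [ 5.65290065e-05 -5.39867099e-02  9.98541651e-01  4.67877141e-05] [ 0.5558518  0.2174878 -2.116657 ] [-0.01314753 -0.30323541  0.02757558] 0.0275498002116218
```

View pics/side5.png

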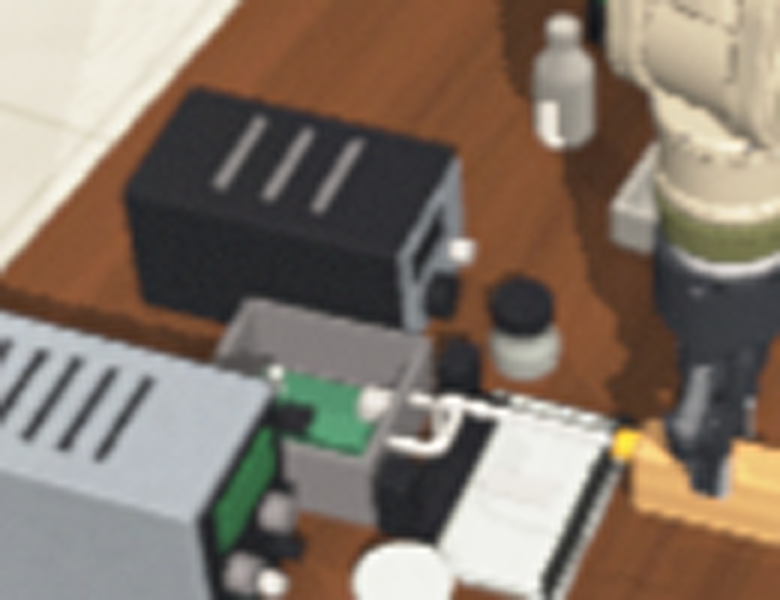

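View pics/w5.png

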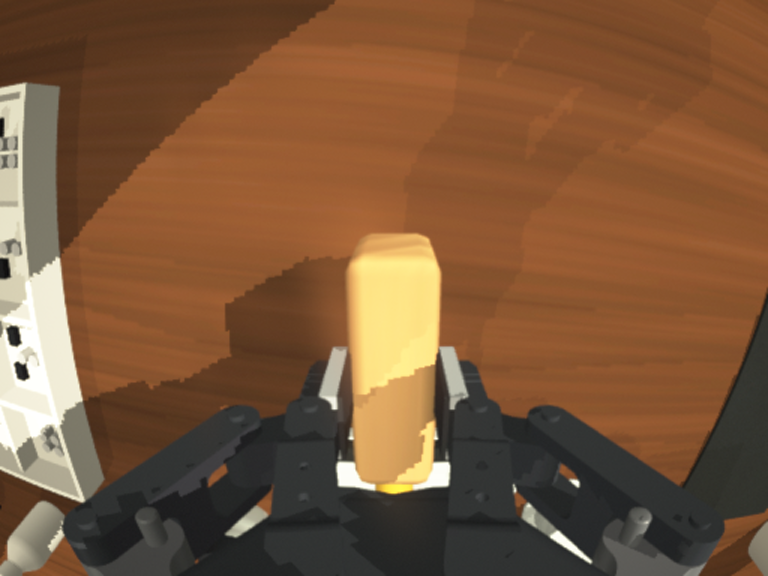

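Call:
send_rows(
  deltas=[
    [[-0.1,-0.01,0,0,0,0],[-0.2,-0.02,0,0,0,0],[-0.3,-0.03,0,0,0,0],[-0.4,-0.043,0,0,0,0],[-0.5,-0.054,0,0,0,0],[-0.6,-0.065,0,0,0,0],[-0.7,-0.076,0,0,0,0],[-0.8,-0.087,0,0,0,0],[-0.9,-0.097,0,0,0,0],[-1.0,-0.108,0,0,0,0]],
  ],
)

```text
clock: 15.45
tcp_pos: [0.4642, -0.026, 0.0325]
orientation: [0.0, -0.054, 0.999, 0.0]
wrist_force: [2.8, 1.7, -1.5]
finger_gap: 0.0283
```

Call:
send_rows(
  deltas=[
    [[-0.1,-0.01,0,0,0,0],[-0.2,-0.02,0,0,0,0],[-0.3,-0.03,0,0,0,0],[-0.4,-0.043,0,0,0,0]],
  ],
)

```text
clock: 15.85
tcp_pos: [0.4603, -0.0265, 0.0326]
orientation: [0.0, -0.054, 0.999, 0.0]
wrist_force: [5.1, 3.1, -2.9]
finger_gap: 0.0278
```

Call:
send_rows(
  deltas=[
    [[-0.1,-0.01,0,0,0,0],[-0.2,-0.02,0,0,0,0],[-0.3,-0.03,0,0,0,0]],
  ],
)

```text
clock: 16.15
tcp_pos: [0.457, -0.0268, 0.0325]
orientation: [0.0, -0.054, 0.999, 0.0]
wrist_force: [5.1, 2.9, -2.7]
finger_gap: 0.0281
```

```bash
python3 - <<'E'
from h import *
s=get_state(); print(s["clock"],s["tcp_pos"],s["orientation"],s["wrist_force"],s["ft_torque"],s["finger_gap"])
p=read_camera("side"); save("side6.png",p,(150,100,280,200),6)
p=read_camera("scene"); save("scene6.png",p,(150,160,280,260),6)
E
```

```text
16.15 [ 0.45697198 -0.02682057  0.032476  ] [ 1.66551530e-04 -5.40768970e-02  9.98536754e-01  1.07797770e-04] [ 5.08633739  2.91897984 -2.74739305] [ 0.50432637 -0.93000141  0.24705006] 0.028112106065657616
```

View pics/side6.png

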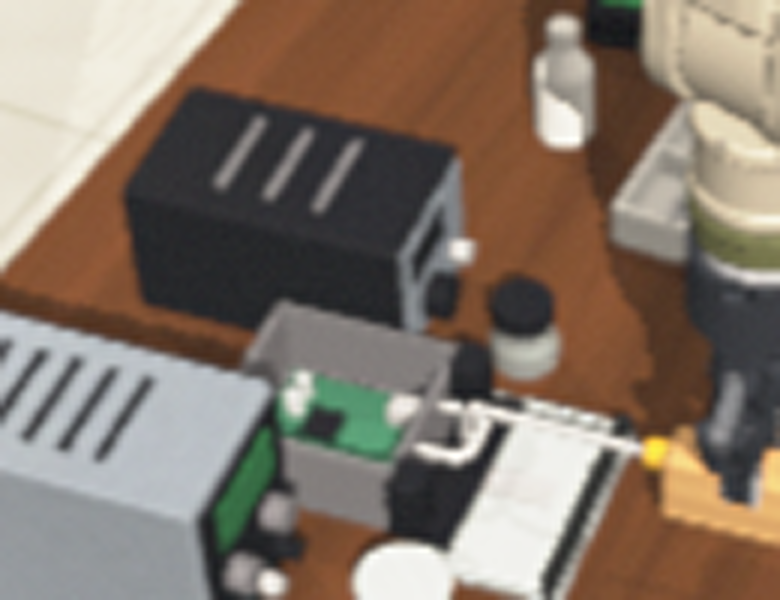

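View pics/scene6.png

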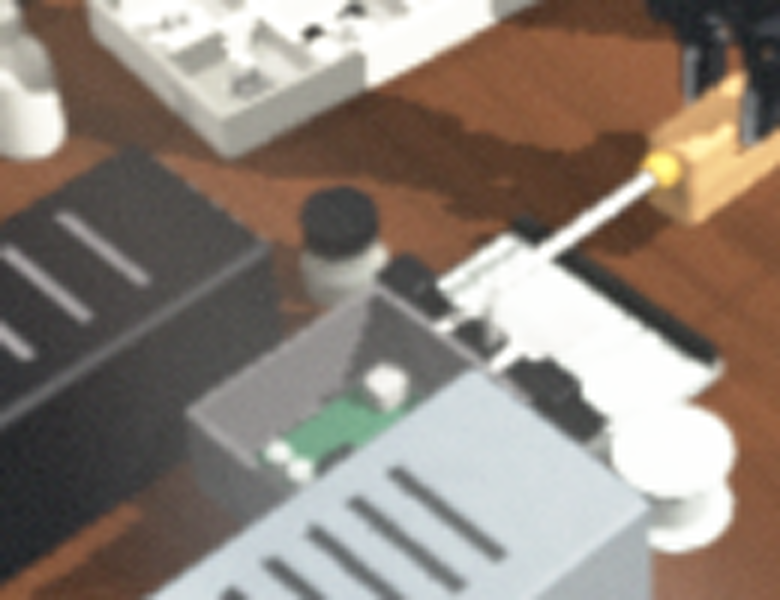

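The tray's front is on both uprights and the jaw is sliding at about 5 N. There's a 2–3 N sideways component, so I ease the hook to +y while advancing in small steps.

Call:
send_rows(
  deltas=[
    [[-0.07,0.02,0,0,0,0],[-0.14,0.05,0,0,0,0],[-0.2,0.08,0,0,0,0]],
  ],
)

```text
clock: 16.55
tcp_pos: [0.4551, -0.0264, 0.0325]
orientation: [0.0, -0.054, 0.999, -0.0]
wrist_force: [5.1, 1.1, -2.4]
finger_gap: 0.0279
```

Call:
send_rows(
  deltas=[
    [[-0.07,0.02,0,0,0,0],[-0.14,0.05,0,0,0,0],[-0.2,0.08,0,0,0,0]],
  ],
)

```text
clock: 16.85
tcp_pos: [0.4531, -0.0258, 0.0325]
orientation: [0.0, -0.054, 0.999, -0.001]
wrist_force: [4.4, -2.2, -3.6]
finger_gap: 0.0281
```

Call:
send_rows(
  deltas=[
    [[-0.05,-0.01,0,0,0,0],[-0.1,-0.02,0,0,0,0]],
  ],
)

```text
clock: 17.05
tcp_pos: [0.4521, -0.0259, 0.0326]
orientation: [0.0, -0.054, 0.999, -0.0]
wrist_force: [5.4, -1.4, -2.2]
finger_gap: 0.028
```

Call:
send_rows(
  deltas=[
    [[-0.05,-0.01,0,0,0,0],[-0.1,-0.02,0,0,0,0]],
  ],
)

```text
clock: 17.25
tcp_pos: [0.4511, -0.026, 0.0325]
orientation: [0.0, -0.054, 0.999, -0.0]
wrist_force: [5.8, -1.0, -1.7]
finger_gap: 0.0282
```

Call:
send_rows(
  deltas=[
    [[-0.05,-0.005,0,0,0,0],[-0.1,-0.01,0,0,0,0]],
  ],
)

```text
clock: 17.45
tcp_pos: [0.4501, -0.0262, 0.0325]
orientation: [0.0, -0.054, 0.999, -0.0]
wrist_force: [5.0, -1.4, -1.5]
finger_gap: 0.0278
```

Call:
send_rows(
  deltas=[
    [[-0.05,-0.005,0,0,0,0],[-0.1,-0.01,0,0,0,0]],
  ],
)

```text
clock: 17.65
tcp_pos: [0.4491, -0.0262, 0.0325]
orientation: [0.0, -0.054, 0.999, -0.0]
wrist_force: [5.0, -0.9, -2.4]
finger_gap: 0.0279
```

Call:
send_rows(
  deltas=[
    [[-0.06,-0.007,0,0,0,0],[-0.12,-0.014,0,0,0,0]],
  ],
)

```text
clock: 17.85
tcp_pos: [0.4479, -0.0264, 0.0325]
orientation: [0.0, -0.054, 0.999, -0.0]
wrist_force: [5.7, -1.0, -2.2]
finger_gap: 0.0275
```

Call:
send_rows(
  deltas=[
    [[-0.06,-0.007,0,0,0,0],[-0.12,-0.014,0,0,0,0]],
  ],
)

```text
clock: 18.05
tcp_pos: [0.4467, -0.0265, 0.0325]
orientation: [0.0, -0.054, 0.999, -0.0]
wrist_force: [5.9, -1.1, -1.6]
finger_gap: 0.0277
```

Call:
send_rows(
  deltas=[
    [[-0.06,-0.007,0,0,0,0],[-0.12,-0.014,0,0,0,0]],
  ],
)

```text
clock: 18.25
tcp_pos: [0.4463, -0.0267, 0.0327]
orientation: [0.001, -0.054, 0.999, -0.0]
wrist_force: [7.1, -1.1, -3.5]
finger_gap: 0.0279
```

Call:
send_rows(
  deltas=[
    [[0,0,0,0,0,0]],
  ],
)

```text
clock: 18.35
tcp_pos: [0.4463, -0.0266, 0.0327]
orientation: [0.001, -0.054, 0.999, -0.0]
wrist_force: [6.5, -1.5, -2.7]
finger_gap: 0.0277
```

```bash
python3 - <<'E'
from h import *
s=get_state(); print(s)
p=read_camera("side"); save("side7.png",p,(150,90,300,210),5)
p=read_camera("scene"); save("scene7.png",p,(150,130,300,250),5)
s=get_state(); print(s["tcp_pos"],s["wrist_force"])
E
```

```text
{'clock': 18.35, 'joint_pos': array([-2.39512621e-01,  2.00516886e-01, -5.57021583e-01,  8.11269355e-01,
        1.03700619e-05, -3.47182467e-01]), 'qvel': array([ 0.00187052,  0.00081561,  0.00014961,  0.0020201 ,  0.00018796,
       -0.00064007]), 'tau': array([  0.44941161, -36.67981982,  21.12197042,   2.82988541,
        -0.14703931,  -0.25190765]), 'tcp_pos': array([ 0.44634194, -0.02664249,  0.03272533]), 'orientation': array([ 9.53277665e-04, -5.38089013e-02,  9.98550757e-01, -2.82532632e-04]), 'wrist_force': array([ 6.54837206, -1.50329128, -2.69674135]), 'ft_torque': array([-0.22906368, -1.26183668, -0.19819318]), 'finger_gap': 0.027699095804974275}
[ 0.44635724 -0.02666773  0.03270405] [ 6.49501724 -0.73075015 -3.66256088]
```

View pics/side7.png

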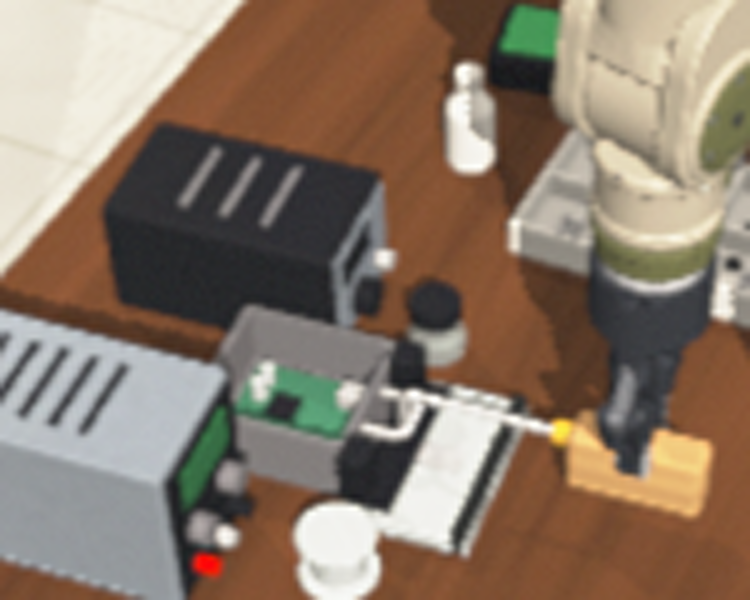

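View pics/scene7.png

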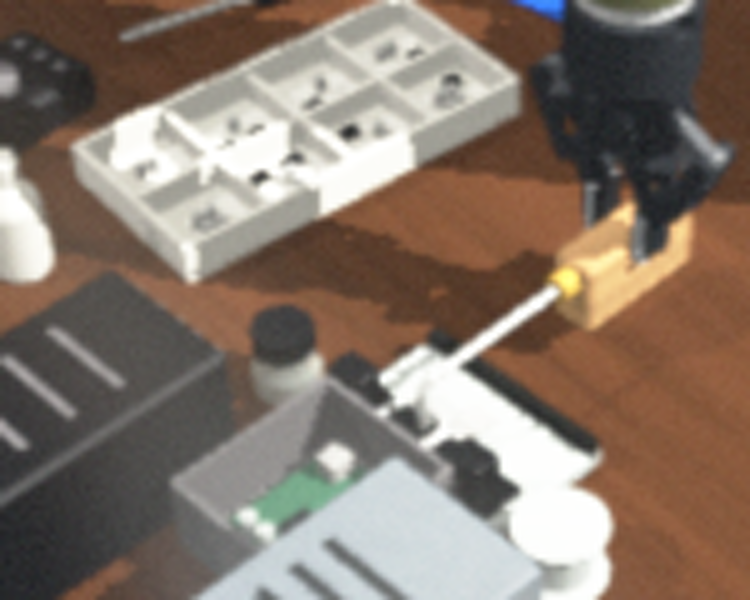

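Call:
send_rows(
  deltas=[
    [[-0.03,-0.003,0,0,0,0],[-0.03,-0.003,0,0,0,0]],
  ],
)

```text
clock: 18.65
tcp_pos: [0.4464, -0.0267, 0.0328]
orientation: [0.001, -0.054, 0.999, -0.0]
wrist_force: [8.4, -1.2, -3.6]
finger_gap: 0.0279
```

Call:
send_rows(
  deltas=[
    [[-0.03,-0.003,0,0,0,0],[-0.03,-0.003,0,0,0,0]],
  ],
)

```text
clock: 18.85
tcp_pos: [0.4463, -0.0267, 0.0328]
orientation: [0.001, -0.054, 0.999, -0.0]
wrist_force: [8.7, -0.1, -4.1]
finger_gap: 0.0278
```

Call:
send_rows(
  deltas=[
    [[-0.05,-0.005,0,0,0,0],[-0.05,-0.005,0,0,0,0]],
  ],
)

```text
clock: 19.05
tcp_pos: [0.4462, -0.0268, 0.0329]
orientation: [0.002, -0.054, 0.999, -0.0]
wrist_force: [9.5, -0.4, -3.3]
finger_gap: 0.0277
```

Call:
send_rows(
  deltas=[
    [[-0.04,-0.004,0,0,0,0],[-0.08,-0.008,0,0,0,0],[-0.08,-0.008,0,0,0,0]],
  ],
)

```text
clock: 19.35
tcp_pos: [0.446, -0.0269, 0.0331]
orientation: [0.002, -0.054, 0.999, -0.0]
wrist_force: [9.7, 0.2, -4.5]
finger_gap: 0.0278
```

```bash
python3 - <<'E'
from h import *
s=get_state(); print(s["joint_pos"],s["tau"],s["wrist_force"],s["ft_torque"],s["tcp_pos"])
p=read_camera("side"); save("side8.png",p,(150,90,300,210),5); pickle.dump(p,open("side8.pkl","wb"))
p=read_camera("scene"); save("scene8.png",p,None,1.5)
p=read_camera("wrist"); save("w8.png",p,None,1.5)
E
```

```text
[-0.24084554  0.19737659 -0.56009005  0.80872187  0.00085527 -0.34870653] [ 1.43381726e-02 -3.67460060e+01  1.97219145e+01  3.99184495e+00
 -5.33246510e-01 -2.03656415e-01] [ 9.71167557  0.18658404 -4.45497495] [-0.04343188 -1.7903599  -0.19987976] [ 0.44602788 -0.02688451  0.03307541]
```

View pics/side8.png

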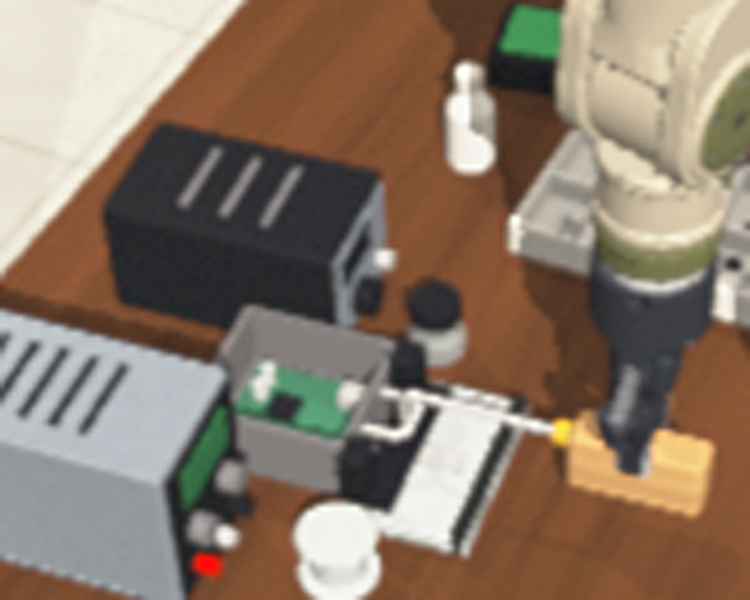

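View pics/scene8.png

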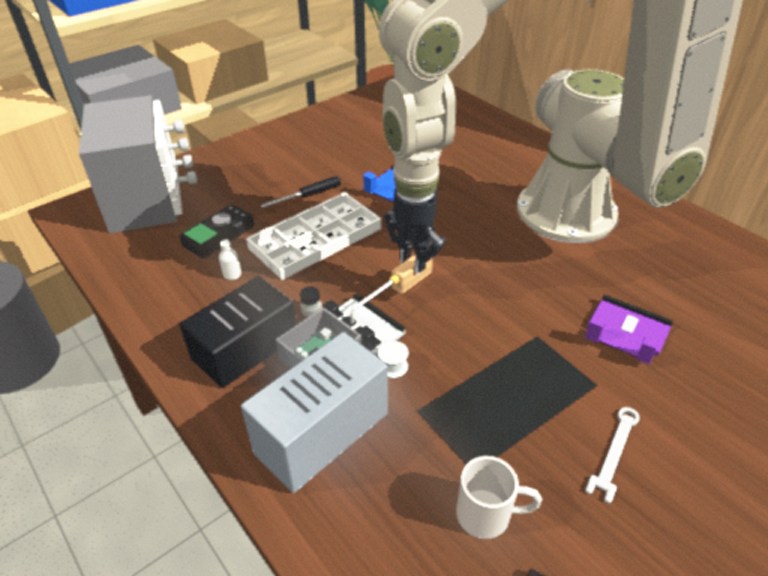

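View pics/w8.png

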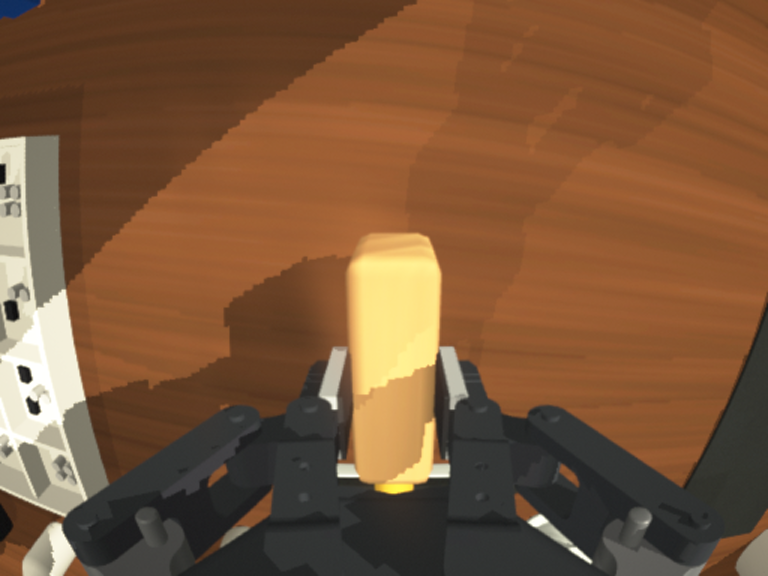

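Call:
send_rows(
  deltas=[
    [[-0.05,-0.005,0,0,0,0],[-0.1,-0.01,0,0,0,0],[-0.1,-0.01,0,0,0,0]],
  ],
)

```text
clock: 19.8
tcp_pos: [0.4459, -0.027, 0.0333]
orientation: [0.003, -0.054, 0.999, -0.0]
wrist_force: [11.4, 0.4, -5.1]
finger_gap: 0.028
```

Call:
send_rows(
  deltas=[
    [[-0.05,-0.005,-0.02,0,0,0],[-0.1,-0.01,-0.03,0,0,0],[-0.1,-0.01,-0.03,0,0,0]],
  ],
)

```text
clock: 20.1
tcp_pos: [0.4457, -0.0271, 0.0332]
orientation: [0.004, -0.054, 0.999, -0.0]
wrist_force: [12.9, 0.1, -6.7]
finger_gap: 0.0278
```

Call:
send_rows(
  deltas=[
    [[-0.04,-0.004,-0.02,0,0,0],[-0.06,-0.006,-0.03,0,0,0],[-0.06,-0.006,-0.03,0,0,0]],
  ],
)

```text
clock: 20.4
tcp_pos: [0.4456, -0.0272, 0.033]
orientation: [0.004, -0.054, 0.999, -0.0]
wrist_force: [14.1, 0.7, -6.2]
finger_gap: 0.028
```

Call:
send_rows(
  deltas=[
    [[0,0,0,0,0,0],[0,0,0,0,0,0],[0,0,0,0,0,0],[0,0,0,0,0,0],[0,0,0,0,0,0],[0,0,0,0,0,0]],
  ],
)

```text
clock: 21.0
tcp_pos: [0.4456, -0.0272, 0.033]
orientation: [0.004, -0.054, 0.999, -0.0]
wrist_force: [14.4, 1.0, -5.3]
finger_gap: 0.028
```

Call:
send_rows(
  deltas=[
    [[0,0,0,0,0,0],[0,0,0,0,0,0],[0,0,0,0,0,0],[0,0,0,0,0,0],[0,0,0,0,0,0],[0,0,0,0,0,0]],
  ],
)

```text
clock: 21.6
tcp_pos: [0.4456, -0.0272, 0.033]
orientation: [0.004, -0.054, 0.999, -0.0]
wrist_force: [14.4, 0.8, -6.3]
finger_gap: 0.0283
```

```bash
python3 - <<'E'
from h import *
s=get_state(); print(s["clock"],s["wrist_force"],s["ft_torque"],s["tcp_pos"],s["orientation"])
p=read_camera("side"); save("side9.png",p,(150,90,300,210),5)
E
```

```text
21.6 [14.37688559  0.75357657 -6.29784769] [ 0.09982381 -2.57295636 -0.12819979] [ 0.44556646 -0.0271739   0.03303834] [ 4.21617422e-03 -5.41588946e-02  9.98523386e-01 -2.92414785e-04]
```

View pics/side9.png

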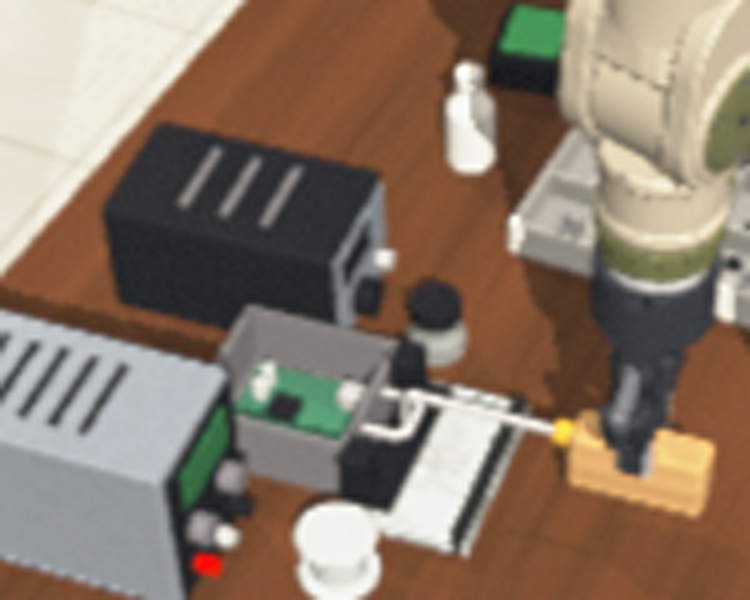

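Call:
send_rows(
  deltas=[
    [[0.1,0.01,0,0,0,0],[0.2,0.02,0,0,0,0],[0.3,0.03,0,0,0,0],[0.4,0.043,0,0,0,0],[0.55,0.06,0,0,0,0],[0.7,0.075,0,0,0,0],[0.85,0.09,0,0,0,0],[1.0,0.108,0,0,0,0],[1.15,0.124,0,0,0,0],[1.15,0.124,0,0,0,0]],
  ],
)

```text
clock: 22.65
tcp_pos: [0.4519, -0.0253, 0.0316]
orientation: [-0.0, -0.054, 0.999, 0.0]
wrist_force: [0.6, 0.2, -1.5]
finger_gap: 0.0279
```

```bash
python3 - <<'E'
from h import *
s=get_state(); print(s["clock"],s["wrist_force"],s["ft_torque"],s["tcp_pos"],s["orientation"])
p=read_camera("side"); save("side10.png",p,(180,130,270,200),8); pickle.dump((s,p),open("side10.pkl","wb"))
p=read_camera("scene"); save("scene10.png",p,(180,180,270,250),8)
E
```

```text
22.65 [ 0.62638601  0.16132874 -1.54069467] [0.06574126 0.0389216  0.02100309] [ 0.45188139 -0.02530971  0.03156107] [-4.96887346e-04 -5.41282953e-02  9.98533849e-01  1.83353102e-04]
```

View pics/side10.png

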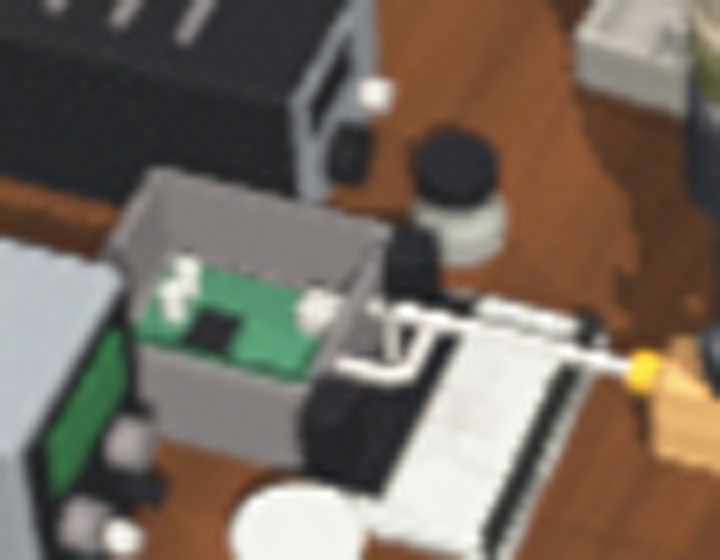

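View pics/scene10.png

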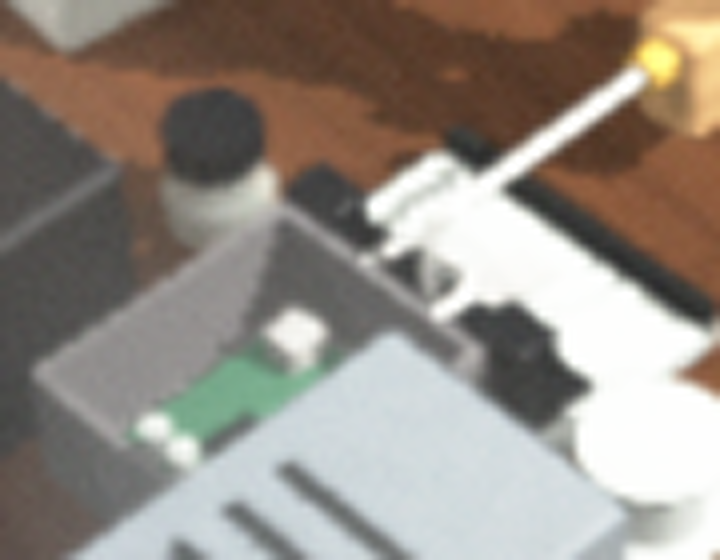

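The pull held at 14.4 N for over 1 s. The hook is now slack and sits mid-loop in the side view, so I lift straight up.

Call:
send_rows(
  deltas=[
    [[0,0,0.3,0,0,0],[0,0,0.7,0,0,0],[0,0,1.1,0,0,0],[0,0,1.5,0,0,0]],
  ],
)

```text
clock: 23.15
tcp_pos: [0.4525, -0.0255, 0.0474]
orientation: [0.0, -0.054, 0.999, 0.0]
wrist_force: [-0.7, 0.7, -1.4]
finger_gap: 0.0283
```

Call:
send_rows(
  deltas=[
    [[0,0,1,0,0,0],[0,0,2.5,0,0,0],[0,0,4,0,0,0],[0,0,5.5,0,0,0],[0,0,7,0,0,0],[0,0,8,0,0,0],[0,0,8,0,0,0]],
  ],
)

```text
clock: 23.85
tcp_pos: [0.4535, -0.0258, 0.1286]
orientation: [0.002, -0.054, 0.999, -0.0]
wrist_force: [0.4, -0.4, -1.7]
finger_gap: 0.0281
```

```bash
python3 - <<'E'
from h import *
s=get_state(); print(s["clock"],s["wrist_force"],s["tcp_pos"],s["orientation"])
p=read_camera("side"); save("side11.png",p,(150,90,300,210),5); pickle.dump((s,p),open("side11.pkl","wb"))
E
```

```text
23.85 [ 0.42379146 -0.44119453 -1.65716389] [ 0.45354859 -0.02575427  0.1286082 ] [ 1.60219724e-03 -5.40388322e-02  9.98537466e-01 -4.07982529e-04]
```

View pics/side11.png

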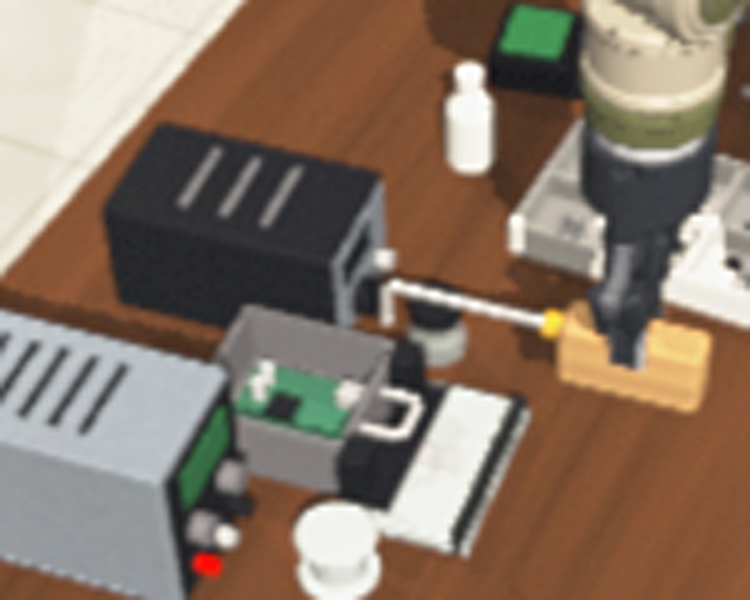

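Call:
send_rows(
  deltas=[
    [[0,1,0,0,0,-0.5],[0,3,0,0,0,-1.5],[0,6,0,0,0,-3],[0,9.5,0,0,0,-4.5],[0,13,0,0,0,-6],[0,16.5,0,0,0,-7.5],[0,20,0,0,0,-9],[0.2,23.5,0,0,0,-10],[0.4,27,0,0,0,-11],[0.5,29.5,0,0,0,-11.1],[0.5,31,0,0,0,-11.1],[0.5,31.8,0,0,0,-11.1]],
  ],
)

```text
clock: 25.1
tcp_pos: [0.4567, 0.2933, 0.1259]
orientation: [-0.001, 0.042, 0.999, -0.0]
wrist_force: [0.8, -0.2, -1.0]
finger_gap: 0.0277
```

Call:
send_rows(
  deltas=[
    [[0,0,0,0,0,0],[0,0,-1,0,0,0],[0,0,-3,0,0,0],[0,0,-5,0,0,0],[0,0,-7,0,0,0],[0,0,-8,0,0,0],[0,0,-8,0,0,0],[0,0,-8,0,0,0]],
  ],
)

```text
clock: 25.9
tcp_pos: [0.4576, 0.292, 0.0471]
orientation: [0.0, 0.043, 0.999, 0.0]
wrist_force: [0.2, 0.5, -0.2]
finger_gap: 0.028
```

```bash
python3 - <<'E'
from h import *
np.set_printoptions(precision=4,suppress=True)
s=get_state(); print(s["clock"],s["wrist_force"],s["tcp_pos"],s["orientation"])
p=read_camera("side"); save("side12.png",p,(130,180,330,330),4)
w=cloud(p); m=(w[...,0]>0.52)&(w[...,0]<0.66)&(w[...,1]>0.25)&(w[...,1]<0.31)&(w[...,2]>0.05)&(w[...,2]<0.12)
r=w[m]; print(len(r),np.polyfit(r[:,0],r[:,1],1),np.polyfit(r[:,0],r[:,2],1),np.sort(r[:,0])[-3:])
p=read_camera("wrist"); save("w12.png",p,None,1.5)
E
```

```text
25.9 [ 0.1749  0.503  -0.1761] [0.4576 0.292  0.0471] [0.0001 0.0432 0.9991 0.0001]
80 [-0.0812  0.3301] [-0.0993  0.1326] [0.6172 0.6185 0.6185]
```

View pics/side12.png

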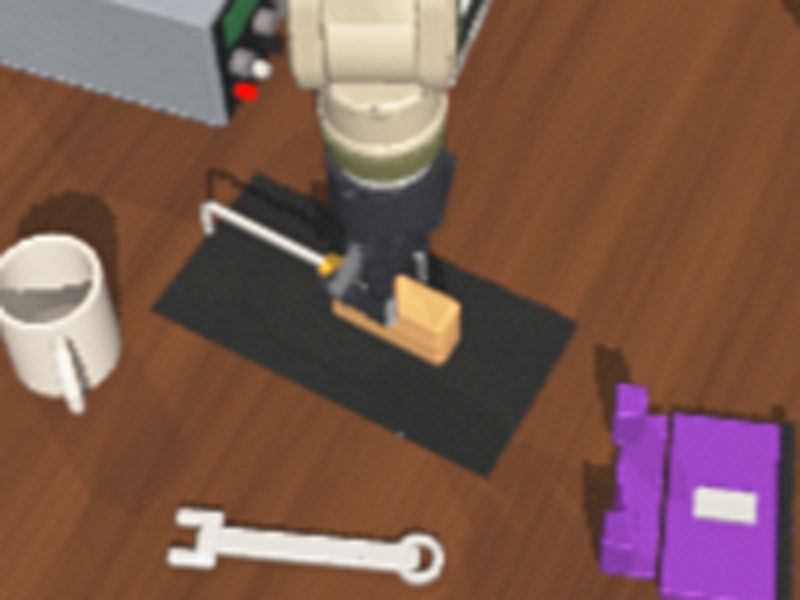

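View pics/w12.png

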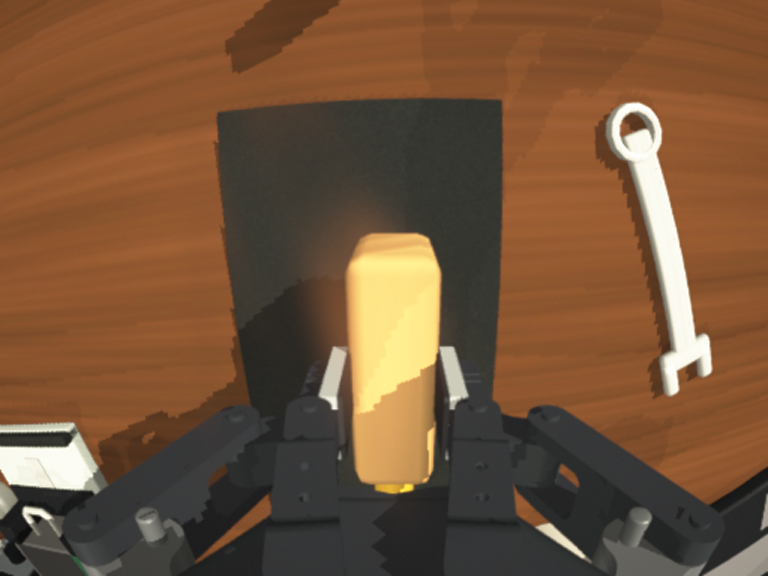

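Call:
send_rows(
  deltas=[
    [[0,0,-0.8,0,0,0],[0,0,-1.6,0,0,0],[0,0,-2.4,0,0,0],[0,0,-2.9,0,0,0],[0,0,-3.2,0,0,0],[0,0,-3.4,0,0,0],[0,0,-3.5,0,0,0],[0,0,-3.5,0,0,0]],
  ],
)

```text
clock: 26.8
tcp_pos: [0.4574, 0.2925, 0.0118]
orientation: [0.0, 0.043, 0.999, 0.0]
wrist_force: [-0.5, 0.1, -1.6]
finger_gap: 0.0279
```

Call:
send_rows(
  deltas=[
    [[0,0,-0.07,0,0,0],[0,0,-0.14,0,0,0],[0,0,-0.2,0,0,0],[0,0,-0.2,0,0,0]],
  ],
)

```text
clock: 27.2
tcp_pos: [0.4574, 0.2926, 0.01]
orientation: [0.0, 0.043, 0.999, 0.0]
wrist_force: [-1.8, 0.9, -0.3]
finger_gap: 0.0279
```

```bash
python3 - <<'E'
from h import *
s=get_state(); print(s["clock"],s["wrist_force"],s["ft_torque"],s["tcp_pos"],s["orientation"])
p=read_camera("side"); save("side13.png",p,(130,180,330,330),4)
E
```

```text
27.2 [-1.78321797  0.8827511  -0.27688075] [ 0.01159264 -0.00108825 -0.02801743] [0.45740759 0.29256834 0.01000877] [1.49882124e-04 4.28124910e-02 9.99083107e-01 1.18104452e-04]
```

View pics/side13.png

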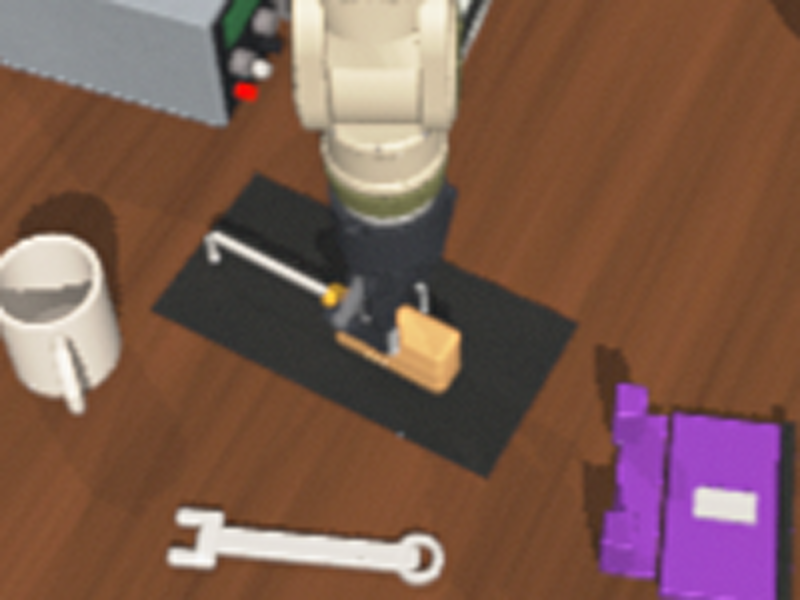

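Call:
send_rows(
  deltas=[
    [[0,0,-0.03,0,0,0],[0,0,-0.03,0,0,0],[0,0,-0.03,0,0,0]],
  ],
)

```text
clock: 27.55
tcp_pos: [0.4574, 0.2926, 0.01]
orientation: [0.0, 0.043, 0.999, 0.0]
wrist_force: [-1.7, -0.5, 4.2]
finger_gap: 0.0279
```

Call:
send_rows(
  deltas=[
    [[0,0,0,0,0,0],[0,0,0,0,0,0],[0,0,0,0,0,0],[0,0,0,0,0,0],[0,0,0,0,0,0],[0,0,0,0,0,0],[0,0,0,0,0,0],[0,0,0,0,0,0]],
  ],
  jaw=0.8,
)

```text
clock: 28.35
tcp_pos: [0.4573, 0.2925, 0.0095]
orientation: [0.0, 0.043, 0.999, 0.0]
wrist_force: [-0.3, -0.6, 0.1]
finger_gap: 0.077
```

Call:
send_rows(
  deltas=[
    [[0,0,0.5,0,0,0],[0,0,1.5,0,0,0],[0,0,3,0,0,0],[0,0,5,0,0,0],[0,0,8,0,0,0],[0,0,11,0,0,0],[-1,-2,14,0,0,0],[-2,-5,17,0,0,0],[-3,-8,20,0,0,0],[-4,-10,22,0,0,0],[-4,-10,22,0,0,0]],
  ],
)

```text
clock: 29.45
tcp_pos: [0.418, 0.1913, 0.2338]
orientation: [0.003, 0.044, 0.999, 0.001]
wrist_force: [-0.3, 0.3, 0.1]
finger_gap: 0.0769
```

```bash
python3 - <<'E'
from m import *
s=get_state(); print(s["clock"],s["wrist_force"],s["tcp_pos"],s["finger_gap"])
p=read_camera("wrist"); save("w14.png",p,None,1.5)
measure(s,p,"w14")
w=wcloud(s,p); reg=(w[...,0]>0.38)&(w[...,0]<0.66)&(w[...,1]>0.25)&(w[...,1]<0.32)
t=w[reg&(w[...,2]>0.047)&(w[...,2]<0.056)&(w[...,0]<0.504)]
print("HANDLE",cv2.minAreaRect((t[:,:2]*1000).astype(np.float32)),np.median(t[:,2]),t[:,2].std())
p=read_camera("side"); save("side14.png",p,None,1.5)
p=read_camera("scene"); save("scene14.png",p,None,1.5)
E
```

```text
29.45 [-0.2973  0.274   0.0982] [0.418  0.1913 0.2338] 0.07692502685598086
foc 297.3186396354542
table z -0.0006667480206632992
handle top 611 ((457.7896423339844, 292.0835876464844), (28.96299934387207, 88.70710754394531), 84.58772277832031) 0.049419532327502985 [[0.4143 0.2765]
 [0.5001 0.3086]]
rod 199 [-0.0785  0.3271] [0.619  0.2786 0.0321] 0.039455162527486876
mat ((496.5853576660156, 273.37109375), (139.7643280029297, 282.48333740234375), 86.37129211425781) 0.0023896798298995436
upright [177 294   9  13  62] [0.6139 0.0512 0.053 ] ((615.471435546875, 51.49285125732422), (10.48328685760498, 22.827600479125977), 60.10359573364258)
upright [124 331   9  10  47] [ 0.6923 -0.0666  0.0559] ((692.7431030273438, -66.18952178955078), (13.928319931030273, 5.724226951599121), 37.971683502197266)
plate ((564.6092529296875, -37.07672882080078), (48.48625183105469, 99.54425811767578), 30.681596755981445) 0.01150861410889556
rim 22 ((677.9734497070312, -11.202766418457031), (30.100799560546875, 125.80878448486328), 20.269142150878906) 0.049362628086230334
HANDLE ((457.8050537109375, 292.02099609375), (28.601116180419922, 88.66065216064453), 84.95806121826172) 0.050029959643094424 0.0010327083917260492
```

View pics/w14.png

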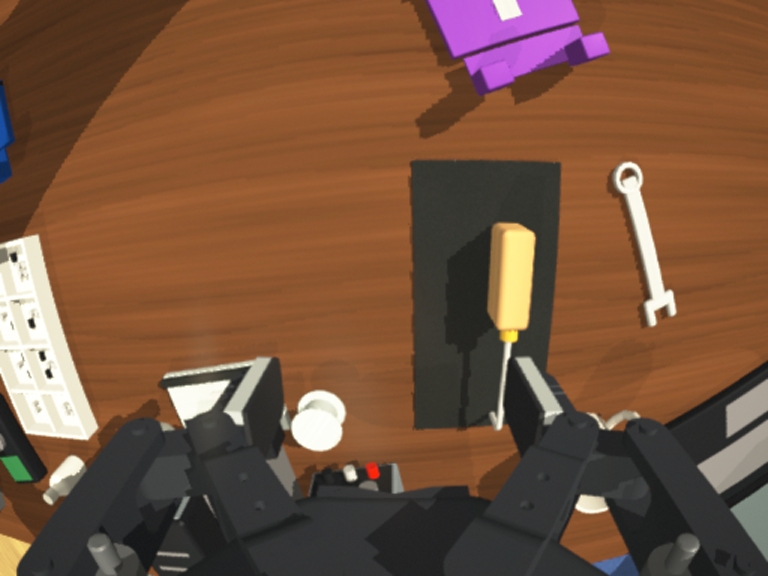

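View pics/scene14.png

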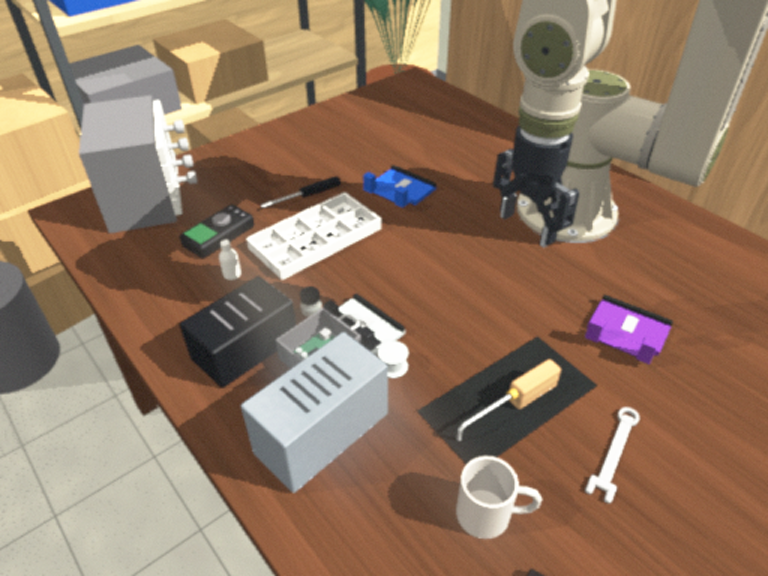

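View pics/side14.png

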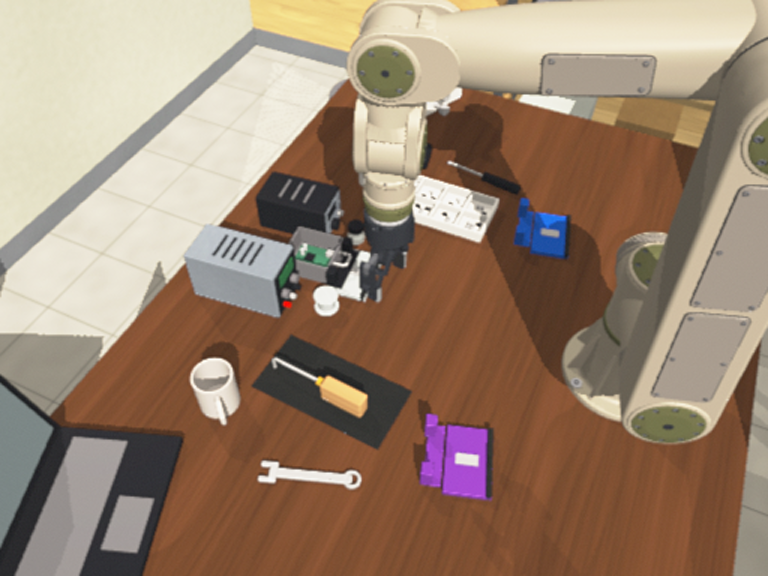

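```bash
python3 -c "
from workcell import *
print(hand_in()); s=get_state(); print(s['clock'])"
```

```text
the job is handed in; nothing more can be done
None
the job is handed in; nothing more can be done
```

I pulled the tray out with the hook and pressed the jaw home, then laid the hook back on its mat. I handed the job in at about 29.6 s.

- **Pull:** the jaw slid about 18 mm at roughly 5–6 N. It then stopped moving while the force rose, which I took as the hidden buffer. I held 14.1–14.4 N there for 1.2 s. The highest wrist force I read along the pull was 14.4 N, but I only got readings at the end of each move.
- **Side force:** while the jaw slid there was a sideways force of up to about 3 N. I eased the hook sideways during the draw to reduce it.
- **After unhooking:** the side picture, taken before the hook went back, showed the tray against both jaw uprights.
- **Hook:** the handle centre measured (0.458, 0.292) against about (0.458, 0.291) at the start, at the same angle and with its top level at 50 mm. The tip is about 2 cm inside the mat's far edge. The gripper was open and clear of everything, with about zero wrist force.
- **Other loose things:** none looked moved in the final pictures. I checked them by eye only.
- **Weaker checks:** in the last wrist picture the dock and tray were half hidden by the fingers. The left upright read x ≈ 0.614, against about 0.611 expected from the travel. The tray-rim reading there could not be used. I had no separate check that the jaw stayed pressed against the buffer once the pull was released.

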